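# Prop and weight a bamboo tube for gluing

### The arm

A 6-joint arm with a two-finger parallel gripper is mounted at the origin on the work surface. World frame = base frame: x ahead of the robot, y to its left, z up, the work surface at z = 0. Lengths are in mm, angles in rad, forces in N, time in s.
With the tool pointing down it reaches from about 325 to 900 mm from the base axis. Payload 6.1 kg.
Tool frame: the origin (TCP) lies midway between the tips of the shut fingers; the grasp point (between the pads) lies 19 mm behind it; z points along the fingers, y is the direction in which the jaws open and shut (so a half turn about z gives the same grasp; the last joint's range is limited). The gripper opens to 85 mm and grips with 20 to 120 N. Pads are 22 mm wide; open, the fingers measure 114 mm over their backs; the gripper's body (76 mm by 85 mm) begins 54 mm behind the grasp point. The pads swing forward as they close: fully open they stand 13 mm farther back than shut.
Start: joints at [-1.235, 0.22, 1.526, -0, 1.395, -0.126], TCP at [278.467, -559.528, 231.3] pointing down, gripper open.
Joint ranges: [-2.98, 2.98], [-0.91, 2.08], [0.09, 2.57], [-1.24, 4.39], [0.2, 2.65], [-2.68, 2.68]. Speed limits (rad/s): [2.57, 2.57, 3.01, 3.14, 3.14, 3.14].

### API

Orientations are given as a rotation vector (axis times angle).
In Python, from plant import manip gives the robot as it stands.
- The arm moves only by the shell command python3 -m crank 'ROWS' [FORCE]. ROWS is JSON, one flat list of numbers, 5 for each row, row after row: the opening, from 0 (shut) to 1 (fully open), then the shift along the tool's x, y, z in cm, then the turn about the tool's z in rad. In form: [claw, x, y, z, spin, claw, x, y, z, spin, ...]. A call has exactly 5 rows; each row shifts and turns the commanded pose from where the row before left it, along the tool's axes as they then stand; what a row does not reach is not made up. A row lasts 1/8 s, in which the tool goes at most 62.5 mm and 10.7 degrees, less where a joint would pass 70% of its speed; a pose out of reach is approached as far as the arm can. A call is refused whole if a number of a shift passes 6.25 or a number of a turn 0.188, either way. A call with a gripper value outside its range is refused whole. The fingers move at their own pace and stop on an object; FORCE is the grip in N (left out, the last holds). Time passes only in rows, so rows that do not move let the fingers close, or fill a call up. It gives the time, the measured TCP pose, the force and the opening at its end, in the units of the state.
- manip.sense(): the state, without advancing time (a new reading comes with each control period).
- manip.read_camera(name): name is "scene" or "top" or "wrist"; returns the picture (400x640x3 uint8, red, green, blue); there is no depth.
- manip.get_calibration(name): a dict with "fx", "fy", "cx", "cy" (pixels), "eye" and "orientation" of the camera in the world. Camera axes: x right, y down, z forward; pixel columns grow to the right and rows downward; lengths in mm; the calibration is good to about 2 mm. A picture is of the moment at which its call begins: read the wrist's pose just before it. get_calibration takes no time and is no camera call; for the wrist camera it gives the pose at the moment of the call.
- manip.close_job(): hands the job in, once; it reports no verdict.
Trained networks look in the newest picture that a camera, given by its name, has taken for a name from the list of things; names that differ only in an ending like _2 or _b are one class to them, and where a whole thing is asked for, a point or a joint stands for the part that bears it (a point fixed in the world has none). Each returns a list of dicts, best first, with "conf" (0 to 1); they miss things now and then, are a little off and sometimes report something else, mostly with a low value. They report only what shows in the picture. A call takes as long as a camera call.
- manip.recognise(label, camera): "centre" ([column, row] in pixels, amid what is visible of it).
- manip.tip_of(label, camera): "centre" ([column, row] in pixels: a listed point, or the origin of a listed thing).
The state is a dict: "time": time; "joints": joint angles; "joint_velocities": joint speeds; "effort": joint torques, N m; "tcp_pos": TCP position; "ee_rot": TCP orientation; "ft_force": force on the tool from outside, world axes, zero at the start; "torque": the same for the moment, N m; "width": finger opening in mm.
Only numpy, scipy, OpenCV 4.12 (cv2) and the standard library are available. Lean on these libraries where they do the work, as an engineer would, in place of code of your own. Each camera call takes 0.05 s, during which the arm holds its last target. There are 200 camera calls.

### The job

The bamboo tube in the rests has to be propped and weighted for gluing. First clear the wooden packer off the jack into the black tray, and press the locker's sloping door in until its catch lets it spring open; then wind the jack up by its knob until its support beam just touches the tube's underside without lifting the tube out of its rests. Then take every saddle weight out of the locker and set each one upright astride the tube, side by side between the two rests, and leave the glue bottle, hub and tape where they stand.

Things in the scene. Friction and masses are not known exactly. Their poses are not given: they have to be found in the camera images.
- locker: plywood locker, 310 mm wide (its y), 165 mm deep (its x, front to back), walls 8 mm; front 80 mm, back 160 mm high, closed by a sloping white door. Origin on its underside, mid-width, 70 mm behind its front. Inner floor 12 mm up; 12 mm high ledges along front and back leave a lane 72 mm wide (x -26 to 46 mm), in which the saddle weights stand in a row along y, their feet on the floor
- locker_door (a joint): door angle in rad: 0 shut and held by the catch, -0.065 pressed fully in, 2.65 fully open. The catch lets go once the upper part of the door is pressed fully in (some 8 mm there, beyond about -0.05 rad; 3 to 10 N); when the pressing tool is then taken away upward, a spring swings the door up and over towards the robot in about 2 s, to lie open in front of the locker, level, 80 mm above the bench
- door_press (a point): a good place to press: on the outer face of the white door, mid-width, 39 mm from its upper free edge; z points out of the door. Shut, the door rises away from the robot at 27 degrees from level; the panel is 179 mm from hinge to free edge, 11 mm thick, hinged along its lower front edge (70 mm in front of the locker's origin, 80 mm up)
- jack_knob_grip (a point): middle of the jack's black knob, where to grip it: a bar 46 mm long (x of this point), 14 mm thick (y), 32 mm high, top 7 mm above this point; vertical axis; it stands on a post 145 mm in front of the middle of the jack. Its disc below the bar lies from 31 to 23 mm beneath this point
- jack_knob (a joint): knob angle in rad, 0 at the start, up to 7; grows turning clockwise seen from above; each rad raises the platform and beam 6 mm; it stays where it is left (friction 0.08 N m)
- beam_top (a point): middle of the top of the support beam, an aluminium bar 28 mm wide (x), 250 mm long (y) and 30 mm high that stands on the jack's platform right under the tube and rises with it; z up; 100 mm above the bench at the start. The platform itself (160 by 130 mm) reaches from 120 mm in front of this point to 40 mm beyond it, its upper face 30 mm lower
- rests_mid (a point): point midway between the two wooden V-rests, on the axis of the tube when it lies home in the rests; y runs along the tube. The rests are 24 mm thick, centred 155 mm to either side; their arms reach about 10 mm above the tube's axis and 43 mm to either side of it
- tube_mid (a point): middle of the bamboo tube (36 mm in diameter, 380 mm long, 0.25 kg, loose in the rests), on its axis; y runs along the tube. At the start its underside hangs 15 to 27 mm above the support beam
- packer_mid (a point): centre of the softwood packer, a loose block 36 (x) by 90 (y) by 30 mm high, lying flat on the front half of the jack's platform
- tray: black open tray, 110 (x) by 150 (y) by 40 mm high, walls and floor 5 mm, fixed; origin at the centre of its underside
- saddle0_mid (a point): centre (half-way up, 47 mm above its feet) of a saddle weight: an upside-down steel U, 62 mm wide (x), 44 mm long (y), 94 mm high in all, 0.25 kg. Two legs 7 mm thick and 50 mm long, 48 mm apart, under an 8 mm crown; on it stands a grey grip fin 14 mm thick (x), 36 mm long (y), 36 mm high. Three to five weights are present
- saddle1_mid (a point): centre of a like saddle weight (None if absent). Astride the tube its crown rests on the tube's top, its y along the tube, its legs either side of tube and beam, this point 15 mm above the tube's axis
- saddle2_mid (a point): centre of a like saddle weight (None if absent)
- saddle3_mid (a point): centre of a like saddle weight (None if absent)
- saddle4_mid (a point): centre of a like saddle weight (None if absent)
- glue: white glue bottle, 56 mm wide, 150 mm high, a bystander; origin at its underside
- hub: aluminium bicycle hub standing on end, 56 mm wide, 75 mm high, a bystander; origin at its underside
- tape: roll of grey tape lying flat, 90 mm wide, 30 mm high, a bystander; origin at its underside

How it is judged:
By the outcome, as a careful person would: the job done as asked, in the order asked, and still so for the second after the job is handed in, with the robot touching nothing.
Of saddle0, saddle1, saddle2, saddle3, saddle4 only 3 to 5 are there at a start; the rules pass over those that are not, and their reading is None.
At some moment in a run one of saddle0, saddle1, saddle2, saddle3, saddle4 may be knocked a few centimetres aside while the robot is not near it.
It also fails if it takes over 210 s, if anything falls off the work surface, if the arm or the gripper's body presses on something with over 40 N, if the wrist force passes 120 N, or if a joint passes its speed limit or range.

## Working session

There is one attempt and no reset: what is moved stays moved. The work goes in short steps, Python scripts to look and compute and a shell command to move; the robot and the scene stay as the last step left them, time stands still between calls to the robot, and variables do not carry over. Pictures are saved under pics/ and viewed, about 12 in all and at most 16, crops included, and the job is handed in when it is done.

```bash
ls; mkdir -p pics
cat > h.py <<'E'
import numpy as np, cv2
from scipy.spatial.transform import Rotation as R
from plant import manip
def shot(c,name=None):
    cal=manip.get_calibration(c); im=manip.read_camera(c)
    if name: cv2.imwrite('pics/'+name+'.png',im[:,:,::-1])
    return cal,im
def rot(o):
    o=np.array(o,float)
    return o if o.shape==(3,3) else R.from_rotvec(o).as_matrix()
def ray(cal,px):
    d=np.array([(px[0]-cal['cx'])/cal['fx'],(px[1]-cal['cy'])/cal['fy'],1])
    return np.array(cal['eye'],float),rot(cal['orientation'])@d
def atz(cal,px,z):
    e,d=ray(cal,px); return e+d*(z-e[2])/d[2]
def proj(cal,p):
    q=rot(cal['orientation']).T@(np.array(p,float)-cal['eye']); return [cal['fx']*q[0]/q[2]+cal['cx'],cal['fy']*q[1]/q[2]+cal['cy']]
def tri(c1,p1,c2,p2):
    e1,d1=ray(c1,p1);e2,d2=ray(c2,p2);d1/=np.linalg.norm(d1);d2/=np.linalg.norm(d2)
    s=np.linalg.lstsq(np.c_[d1,-d2],e2-e1,rcond=None)[0]
    a=e1+s[0]*d1;b=e2+s[1]*d2; return (a+b)/2,np.linalg.norm(a-b)
def tool(target):
    s=manip.sense(); return rot(s['ee_rot']).T@(np.array(target)-s['tcp_pos'])/10
E
python3 - <<'E'
from h import *
np.set_printoptions(precision=1,suppress=True)
s=manip.sense();print(s['tcp_pos'],rot(s['ee_rot']),s['width'])
cs,_=shot('scene','s0');ct,_=shot('top','t0')
print({k:np.round(v,2) for k,v in cs.items()},{k:np.round(v,2) for k,v in ct.items()})
for l in ['locker','door_press','jack_knob_grip','beam_top','rests_mid','tube_mid','packer_mid','tray','glue','hub','tape']:
    a=manip.tip_of(l,'scene')[:2];b=manip.tip_of(l,'top')[:2]
    f=lambda q:[(np.round(x['centre']).tolist(),round(x['conf'],2)) for x in q]
    print(l,f(a),f(b),end=' ')
    if a and b: print(*tri(cs,a[0]['centre'],ct,b[0]['centre']))
    else: print()
E
```

```text
pics
[ 278.3 -558.9  230.2] [[ 0.9  0.4 -0. ]
 [ 0.4 -0.9  0. ]
 [ 0.  -0.  -1. ]] 85.59058121964975
{'fx': np.float64(476.07), 'fy': np.float64(476.07), 'cx': np.float64(313.06), 'cy': np.float64(197.11), 'eye': array([1309.8, -597.3,  924.7]), 'orientation': array([-2.1, -1. ,  0.5])} {'fx': np.float64(508.39), 'fy': np.float64(508.39), 'cx': np.float64(328.03), 'cy': np.float64(192.95), 'eye': array([ 421.7,  -11.6, 1319.2]), 'orientation': array([-2.2,  2.1, -0.2])}
locker [([331.0, 280.0], 0.24)] [([226.0, 209.0], 0.7)] [ 543.4  219.7 -364. ] 198.48580151716286
door_press [([394.0, 160.0], 0.64)] [([212.0, 178.0], 0.77)] [606.6 243.7 155.3] 6.973303934375139
jack_knob_grip [([229.0, 206.0], 0.6)] [([392.0, 256.0], 0.5)] [ 438.  -186.6   85.2] 10.073345486347302
beam_top [([272.0, 246.0], 0.77)] [([393.0, 180.0], 0.94), ([394.0, 256.0], 0.65)] [ 626.9 -181.3   92. ] 2.7175024866789386
rests_mid [] [] 
tube_mid [([277.0, 226.0], 0.74), ([373.0, 191.0], 0.4)] [([394.0, 179.0], 0.23)] [ 622.8 -171.   146.8] 17.14606145983164
packer_mid [([253.0, 226.0], 0.78)] [([395.0, 216.0], 0.55)] [ 539.3 -184.4   92.2] 6.8665628647954495
tray [([167.0, 267.0], 0.71)] [([472.0, 248.0], 0.76)] [ 465.9 -394.    10.4] 4.542785831959507
glue [([373.0, 263.0], 0.88)] [([305.0, 135.0], 0.9)] [756.8  41.    1.5] 1.572540735881344
hub [([332.0, 280.0], 0.59)] [([349.0, 140.0], 0.62)] [742.2 -79.2   5.6] 4.849789042541403
tape [([257.0, 314.0], 0.75)] [([427.0, 150.0], 0.64)] [ 720.4 -284.6    7.7] 2.8536216776885555
```

Run:
```python
import cv2
for n in 'st':
    im=cv2.imread(f'pics/{n}0.png')
    cr=im[110:350,130:450] if n=='s' else im[100:340,180:500]
    cv2.imwrite(f'pics/{n}0c.png',cv2.resize(cr,None,fx=2.5,fy=2.5,interpolation=cv2.INTER_CUBIC))
```

```text
(no output)
```

View pics/s0c.png

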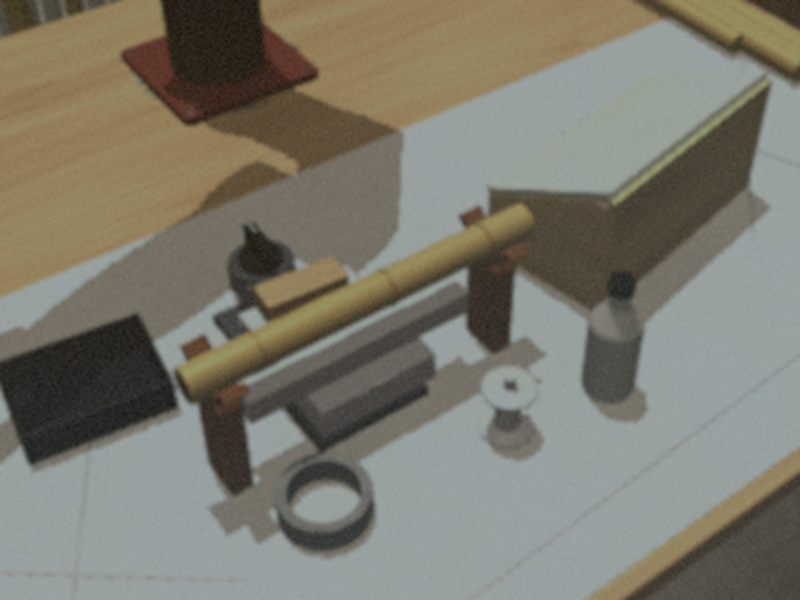

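View pics/t0c.png

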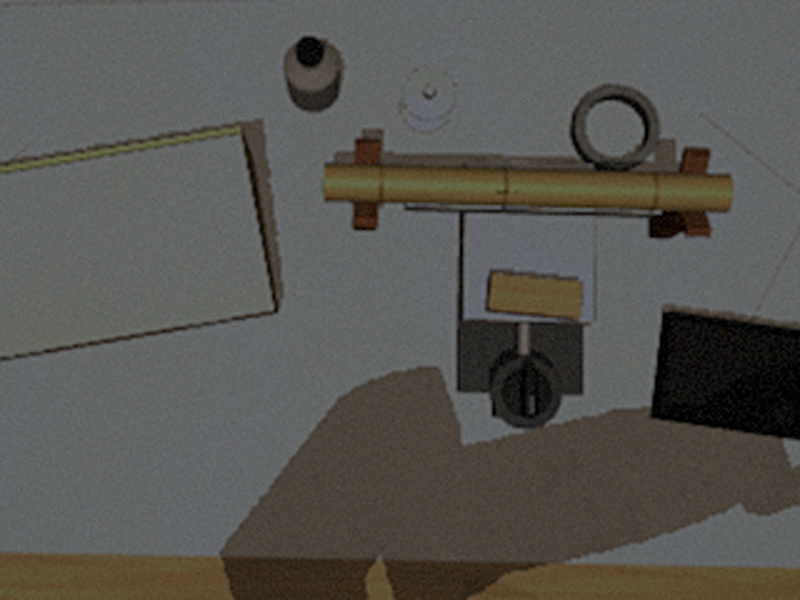

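The scene view shows the jack with packer and knob, tube in its rests, closed locker at upper right, and the tray at left. In the top view the tube runs from (310,173) to (473,177), the packer is centred near (394,217), the knob bar runs along world x near (391,254), and the locker is yawed about 10°.

```bash
cat >> h.py <<'E'
def psi(): 
    r=rot(manip.sense()['ee_rot']); return np.arctan2(r[1,1],r[0,1])
def plan(target,ps=None):
    "shift in tool cm first, then spin rad"
    s=manip.sense(); print('tcp',np.round(s['tcp_pos'],1),'psi',round(psi(),3),'F',np.round(s['ft_force'],1),'w',round(s['width'],1),'shift cm',np.round(tool(target),2),end=' ')
    if ps is not None: print('spin',round(-((ps-psi()+np.pi)%(2*np.pi)-np.pi),3))
    else: print()
E
python3 - <<'E'
from h import *
np.set_printoptions(precision=1,suppress=True)
ct=manip.get_calibration('top');cs=manip.get_calibration('scene')
g=lambda u,v,z:atz(ct,(180+u/2.5,100+v/2.5),z)
gs=lambda u,v,z:atz(cs,(130+u/2.5,110+v/2.5),z)
pk=[g(*p,100) for p in [(490,270),(582,280),(580,318),(488,308)]]
print('packer',np.mean(pk,0),pk[0]-pk[1])
gt=[g(*p,140) for p in [(325,183),(732,192)]];print('tube',gt,np.mean(gt,0))
gt=[gs(*p,140) for p in [(527,222),(190,380)]];print('tube s',gt)
print('knob bar top',g(526,362,92),g(530,410,92)); print('packer s',gs(298,280,100))
print('locker hinge R',g(278,310,80),g(0,358,80),'back R',g(240,125,165),g(0,165,165))
print('locker s',gs(490,188,85),gs(612,200,171),gs(768,82,171))
c=[g(*p,40) for p in [(665,308),(652,416)]];print('tray left',c)
plan([539,-184,220],-.1)
E
```

```text
packer [ 532.2 -183.8  100. ] [ 7.8 89.   0. ]
tube [array([629.1,  20.1, 140. ]), array([ 629. , -364.1,  140. ])] [ 629.1 -172.   140. ]
tube s [array([632.4,  26.4, 140. ]), array([ 622.9, -347.8,  140. ])]
knob bar top [ 467.  -176.4   92. ] [ 421.3 -180.4   92. ]
packer s [ 531.9 -185.7  100. ]
locker hinge R [513.   64.3  80. ] [460.8 331.6  80. ] back R [677.4  99.4 165. ] [634.8 318.6 165. ]
locker s [515.4  74.   85. ] [683.   92.4 171. ] [631.7 381.9 171. ]
tray left [array([ 526.2, -323.9,   40. ]), array([ 417.9, -309.6,   40. ])]
tcp [ 278.4 -559.5  231.3] psi -1.109 F [-0.4  0.  -0.5] w 85.7 shift cm [ 40.1 -22.    1.1] spin -1.009
```

```bash
python3 -m crank '[0.7,6,-4,0,0, 0.7,6,-4,0,0, 0.7,6,-4,0,0, 0.7,6,-4,0,0, 0.7,6,-4,0,0]'; python3 -m crank '[0.7,5,-1,0,0, 0.7,4.7,-1,0,0, 0.7,0,0,0,-0.18, 0.7,0,0,0,-0.18, 0.7,0,0,0,-0.18]';python3 -m crank '[0.7,0,0,0,-0.18, 0.7,0,0,0,-0.18, 0.7,0,0,0,-0.12, 0.7,0,0,0,0, 0.7,0,0,0,0]'
python3 - <<'E'
from h import *
c,_=shot('wrist','w1'); print(c['eye'],rot(c['orientation']))
for l in ['packer_mid','jack_knob_grip','beam_top','tube_mid']:
    for x in manip.tip_of(l,'wrist')[:2]: print(l,x,atz(c,x['centre'],{'p':85,'j':85,'b':100,'t':140}[l[0]]))
plan([533,-184,85-19],-.087)
E
```

```text
time: 1.82
tcp_pos: [434.8, -286.8, 231.6]
ee_rot: [3.058, 0.718, 0.001]
ft_force: [0.7, -0.3, -0.1]
width: 59.9
time: 2.45
tcp_pos: [512.1, -227.1, 231.3]
ee_rot: [2.751, 1.518, 0.0]
ft_force: [0.3, -0.1, -1.0]
width: 59.5
time: 3.08
tcp_pos: [511.9, -227.4, 231.3]
ee_rot: [2.321, 2.118, 0.0]
ft_force: [-0.5, -0.3, -0.2]
width: 59.7
[ 518.25923051 -153.32971497  373.99495758] [[ 9.95855553e-01 -8.69926037e-02 -2.65330748e-02]
 [-9.09489796e-02 -9.52483173e-01 -2.90695869e-01]
 [ 1.60832341e-05  2.91904252e-01 -9.56447546e-01]]
packer_mid {'centre': [342.8, 134.5], 'conf': 0.74} [ 534.49727233 -184.68891923   85.        ]
jack_knob_grip {'centre': [228.8, 142.6], 'conf': 0.78} [ 440.72487278 -182.71919392   85.        ]
beam_top {'centre': [467.5, 122.9], 'conf': 0.61} [ 629.48882704 -183.00399755  100.        ]
tube_mid {'centre': [495.6, 105.5], 'conf': 0.63} [ 630.96201144 -169.26759835  140.        ]
tcp [ 511.9 -227.4  231.3] psi -0.09 F [0.2 0.5 0.9] w 59.7 shift cm [ 4.51  1.71 16.53] spin -0.003
```

View pics/w1.png

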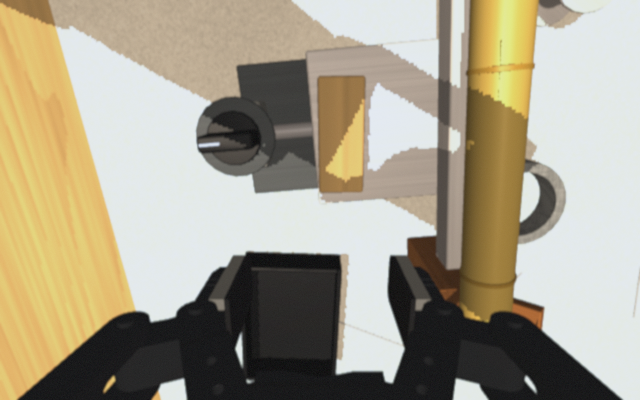

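The wrist picture shows the packer centred at (342,134), the knob bar at (229,142) and the tube around column 495. These agree with the top view.

```bash
python3 -m crank '[0.7,4.5,1.75,0,0, 0.7,0,0,5,0, 0.7,0,0,5,0, 0.7,0,0,3.5,0, 0.7,0,0,2,0]' 40; python3 -m crank '[0.7,0,0,0,0, 0.2,0,0,0,0, 0.2,0,0,0,0, 0.2,0,0,0,0, 0.2,0,0,0,0]'; python3 -m crank '[0.2,0,0,-4,0, 0.2,0,0,-4,0, 0.2,0,0,-4,0, 0.2,0,0,0,0, 0.2,0,0,0,0]'
python3 - <<'E'
from h import *
plan([465,-392,60],-.13)
E
```

```text
time: 3.95
tcp_pos: [532.3, -183.5, 74.2]
ee_rot: [-2.316, -2.118, 0.002]
ft_force: [0.4, -0.1, 0.2]
width: 60.0
time: 4.58
tcp_pos: [534.9, -184.9, 78.5]
ee_rot: [2.315, 2.118, 0.002]
ft_force: [-0.2, -0.4, 6.7]
width: 35.2
time: 5.2
tcp_pos: [533.0, -183.9, 195.9]
ee_rot: [-2.318, -2.12, 0.0]
ft_force: [-0.1, 0.1, -0.8]
width: 34.8
tcp [ 533.  -183.9  195.9] psi -0.089 F [-0.1  0.1 -0.8] w 34.8 shift cm [-21.33  -4.92  13.59] spin 0.041
```

```bash
python3 -m crank '[0.2,-6,-1.3,0,0, 0.2,-6,-1.3,0,0, 0.2,-6,-1.3,0,0, 0.2,-3.3,-1,0,0.04, 0.2,0,0,0,0]'
python3 - <<'E'
from h import *
plan([465,-392,18],-.13)
c,_=shot('wrist','w2')
for x in manip.tip_of('tray','wrist')[:2]: print(x,atz(c,x['centre'],0))
E
```

```text
time: 5.82
tcp_pos: [463.5, -393.4, 193.8]
ee_rot: [-2.362, -2.066, 0.001]
ft_force: [-0.1, 0.9, -1.2]
width: 35.4
tcp [ 463.5 -393.4  193.8] psi -0.133 F [-0.1  0.9 -1.2] w 35.4 shift cm [ 0.13  0.19 17.58] spin -0.003
{'centre': [321.8, 179.6], 'conf': 0.91} [ 464.15837086 -397.43389027    0.        ]
```

```bash
python3 -m crank '[0.2,0.1,0.2,5,0, 0.2,0,0,5,0, 0.2,0,0,5,0, 0.2,0,0,2.3,0, 0.2,0,0,0,0]'; python3 -m crank '[0.5,0,0,0,0, 0.5,0,0,0,0, 0.5,0,0,-5,0, 0.5,0,0,-6,0, 0.5,0,0,-6,0]'; python3 -m crank '[0,3,0,-5,0, 0,6,0,0,0, 0,6,0,0,0, 0,6,0,0,0, 0,6,0,0,0]'; python3 -m crank '[0,6,2,0,0, 0,6,2,0,0, 0,6,2,0,0, 0,6,2,0,0, 0,6,2,0,0]'
python3 - <<'E'
from h import *
plan([607,245,165])
ct,_=shot('top','t2')
for l in ['packer_mid','tray']:
  for x in manip.tip_of(l,'top')[:2]: print(l,x,atz(ct,x['centre'],20 if l[0]=='p' else 0))
E
```

```text
time: 6.55
tcp_pos: [466.6, -387.6, 20.2]
ee_rot: [-2.353, -2.072, -0.0]
ft_force: [-0.1, 0.5, 0.3]
width: 35.4
time: 7.18
tcp_pos: [468.0, -391.3, 196.7]
ee_rot: [2.358, 2.072, 0.0]
ft_force: [0.8, -1.2, -0.4]
width: 42.7
time: 7.8
tcp_pos: [502.9, -121.8, 245.2]
ee_rot: [2.358, 2.071, 0.003]
ft_force: [1.2, -0.2, -0.4]
width: 0.0
time: 8.43
tcp_pos: [639.8, 160.0, 245.4]
ee_rot: [2.358, 2.072, 0.004]
ft_force: [0.9, -1.2, -0.4]
width: -0.3
tcp [639.8 160.  245.4] psi -0.129 F [ 0.9 -1.2 -0.4] w -0.3 shift cm [ 8.01 -4.37  8.03] 
packer_mid {'centre': [471.5, 244.9], 'conf': 0.89} [ 473.71886995 -393.41750277   20.        ]
tray {'centre': [471.3, 249.2], 'conf': 0.58} [ 463.41920921 -398.5752359     0.        ]
```

Packer is in the tray. Now press the door.

```bash
python3 -m crank '[0,4,-2.2,0,0, 0,4,-2.2,0,0, 0,0,0,4,0, 0,0,0,4,0, 0,0,0,0.3,0]'; python3 -m crank '[0,0,0,0.3,0, 0,0,0,0.3,0, 0,0,0,0.3,0, 0,0,0,0,0, 0,0,0,0,0]'; python3 -m crank '[0,0,0,0.2,0, 0,0,0,0.2,0, 0,0,0,0.2,0, 0,0,0,0,0, 0,0,0,0,0]'
```

```text
time: 9.2
tcp_pos: [603.0, 241.3, 157.7]
ee_rot: [-2.359, -2.071, 0.008]
ft_force: [0.5, -0.6, 0.9]
width: 0.0
time: 9.82
tcp_pos: [605.8, 243.0, 152.2]
ee_rot: [2.359, 2.073, 0.002]
ft_force: [0.4, 0.5, 3.8]
width: 0.1
time: 10.45
tcp_pos: [605.1, 242.9, 145.1]
ee_rot: [-2.36, -2.073, 0.001]
ft_force: [0.5, 0.1, 2.9]
width: 0.1
```

```bash
python3 -m crank '[0,0,0,0.1,0, 0,0,0,0.1,0, 0,0,0,0.1,0, 0,0,0,0,0, 0,0,0,0,0]'; python3 -m crank '[0,0,0,0.1,0, 0,0,0,0.1,0, 0,0,0,0,0, 0,0,0,0,0, 0,0,0,0,0]'
```

```text
time: 11.08
tcp_pos: [605.6, 243.0, 144.4]
ee_rot: [2.359, 2.073, 0.002]
ft_force: [-4.0, -1.4, 11.7]
width: -0.3
time: 11.7
tcp_pos: [605.9, 243.0, 144.1]
ee_rot: [2.359, 2.073, 0.003]
ft_force: [-8.3, -2.0, 19.2]
width: 0.1
```

```bash
python3 -m crank '[0,0,0,-6,0, 0,0,0,-6,0, 0,0,0,-6,0, 0,-6,0,-3,0, 0,-6,0,0,0]'; python3 -m crank '[0,-6,-2,0,0, 0,-6,-2,0,0, 0,-6,-2,0,0, 0,-6,-2,0,0, 0.5,-6,-2,0,0]'; python3 -m crank '[0.5,0,0,0,-0.18, 0.5,0,0,0,-0.18, 0.5,0,0,0,-0.18, 0.5,0,0,0,-0.18, 0.5,0,0,0,-0.18]'; python3 -m crank '[0.5,0,0,0,-0.18, 0.5,0,0,0,-0.18, 0.5,0,0,0,-0.18, 0.5,0,0,0,-0.18, 0.5,0,0,0,-0.17]';  python3 - <<'E'
from h import *
plan([440,-182,80],1.66); print(manip.sense()['joints'])
ct,_=shot('top','t3')
c,_=shot('wrist','w3')
for x in manip.tip_of('jack_knob_grip','wrist')[:2]: print(x,atz(c,x['centre'],85))
import cv2
a=cv2.imread('pics/t3.png');b=cv2.imread('pics/w3.png');cv2.imwrite('pics/m3.png',np.vstack([cv2.resize(a[110:310,100:500],(600,300)),cv2.resize(b,(480,300))[:, :].copy() if 0 else cv2.copyMakeBorder(cv2.resize(b,(480,300)),0,0,0,120,0)]))
E
```

```text
time: 12.32
tcp_pos: [590.8, 127.5, 351.1]
ee_rot: [2.356, 2.074, 0.005]
ft_force: [1.5, 0.2, -0.5]
width: -0.1
time: 12.95
tcp_pos: [452.6, -154.6, 347.3]
ee_rot: [-2.359, -2.073, 0.001]
ft_force: [0.6, -0.9, 0.3]
width: 17.0
time: 13.58
tcp_pos: [453.6, -153.1, 347.2]
ee_rot: [-1.214, -2.895, -0.0]
ft_force: [-0.1, 0.2, 0.2]
width: 42.8
time: 14.2
tcp_pos: [453.6, -153.1, 347.2]
ee_rot: [0.15, -3.136, -0.002]
ft_force: [0.0, -0.7, -0.1]
width: 42.6
tcp [ 453.6 -153.1  347.2] psi 1.667 F [ 0.  -0.7 -0.1] w 42.6 shift cm [ 1.58 -2.79 26.72] spin 0.007
[-4.90295467e-01 -1.85789061e-01  1.72398286e+00 -2.74429197e-05
  1.60583074e+00 -2.15700034e+00]
{'centre': [297.8, 149.3], 'conf': 0.64} [ 439.37942299 -179.4913852    85.        ]
```

View pics/m3.png

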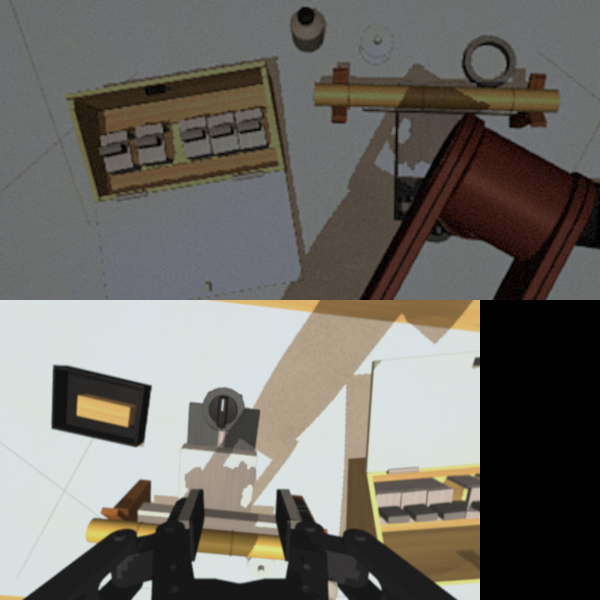

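Top view: the door lies open and five saddles stand in the locker lane. The packer is in the tray, and the knob bar lines up with the jaws (wrist pixel ~(298,149)).

```bash
python3 -m crank '[0.5,1.6,-2.65,6,0, 0.5,0,0,6,0, 0.5,0,0,6,0, 0.5,0,0,6,0, 0.5,0,0,2,0]' 60;python3 -m crank '[0.5,0,0,1.2,0, 0.5,0,0,0,0, 0,0,0,0,0, 0,0,0,0,0, 0,0,0,0,0]';python3 -m crank '[0,0,0,0,0, 0,0,0,0,0, 0,0,0,0,0, 0,0,0,0,0, 0,0,0,0,0]'
python3 - <<'E'
from h import *
plan([440,-180.5,74]);s=manip.sense();print(s['torque'],s['ft_force'])
E
```

```text
time: 14.98
tcp_pos: [438.4, -177.1, 88.0]
ee_rot: [0.135, -3.132, -0.007]
ft_force: [0.4, -0.1, -0.6]
width: 42.7
time: 15.6
tcp_pos: [443.0, -181.2, 82.6]
ee_rot: [-0.138, 3.135, -0.006]
ft_force: [-1.3, -5.3, 0.7]
width: 13.0
time: 16.23
tcp_pos: [442.9, -181.3, 82.6]
ee_rot: [-0.138, 3.135, -0.006]
ft_force: [-0.7, -5.2, 2.0]
width: 12.6
tcp [ 442.9 -181.3   82.6] psi 1.659 F [-0.7 -5.2  2. ] w 12.6 shift cm [0.29 0.1  0.86] 
[-0.85858311  0.18153142 -0.84836584] [-0.71242645 -5.16974869  2.00448433]
```

Grip is shallow and the exact tube height matters, so I'll probe the platform (known z = 70) and the tube's top with shut fingers for a relative height.

```bash
python3 -m crank '[0.4,0,0,0,0, 0.4,0,0,0,0, 0.4,0,0,-3,0, 0,0,0,-3,0, 0,-6,0,0,0]';python3 -m crank '[0,-5.7,0,0,0, 0,0,0,3,0, 0,0,0,3,0, 0,0,0,0.3,0, 0,0,0,0,0]'; python3 -m crank '[0,0,0,0.2,0, 0,0,0,0.2,0, 0,0,0,0.1,0, 0,0,0,0,0, 0,0,0,0,0]'
python3 - <<'E'
from h import *
print(manip.get_calibration('wrist')['eye'])
plan([629,-172,170]);print(manip.sense()['ft_force'])
E
```

```text
time: 16.85
tcp_pos: [502.1, -174.8, 145.0]
ee_rot: [-0.138, 3.133, -0.006]
ft_force: [-0.4, -1.0, 1.2]
width: 0.3
time: 17.48
tcp_pos: [558.5, -168.6, 78.4]
ee_rot: [-0.142, 3.138, -0.0]
ft_force: [-0.2, -0.7, -0.6]
width: -0.3
time: 18.1
tcp_pos: [558.2, -168.6, 72.8]
ee_rot: [-0.142, 3.138, -0.0]
ft_force: [0.6, 0.8, 0.5]
width: -0.2
[ 483.70977936 -175.29551802  215.42900714]
tcp [ 558.2 -168.6   72.8] psi 1.661 F [0.6 0.8 0.5] w -0.2 shift cm [-7.02 -0.98 -9.72] 
[0.61075177 0.79061941 0.47311421]
```

```bash
python3 -m crank '[0,0,0,0.1,0, 0,0,0,0,0, 0,0,0,0,0, 0,0,0,0,0, 0,0,0,0,0]'; python3 -m crank '[0,0,0,0.1,0, 0,0,0,0,0, 0,0,0,0,0, 0,0,0,0,0, 0,0,0,0,0]'; python3 -m crank '[0,0,0,0.1,0, 0,0,0,0,0, 0,0,0,0,0, 0,0,0,0,0, 0,0,0,0,0]'; python3 -m crank '[0,0,0,0.1,0, 0,0,0,0,0, 0,0,0,0,0, 0,0,0,0,0, 0,0,0,0,0]'
python3 - <<'E'
from h import *
plan([629,-172,170])
E
```

```text
time: 18.73
tcp_pos: [558.2, -168.6, 71.7]
ee_rot: [-0.142, 3.138, -0.0]
ft_force: [-0.1, -1.0, -0.2]
width: -0.0
time: 19.35
tcp_pos: [558.2, -168.6, 70.7]
ee_rot: [-0.142, 3.138, -0.0]
ft_force: [-0.6, 1.3, -0.3]
width: 0.2
time: 19.98
tcp_pos: [558.3, -168.7, 70.1]
ee_rot: [-0.142, 3.138, -0.0]
ft_force: [-0.7, 1.2, 5.0]
width: 0.3
time: 20.6
tcp_pos: [558.4, -168.7, 70.0]
ee_rot: [-0.142, 3.138, -0.0]
ft_force: [-5.2, 1.4, 11.7]
width: -0.0
tcp [ 558.4 -168.7   70. ] psi 1.661 F [-5.2  1.4 11.7] w -0.0 shift cm [-7.   -0.97 -9.99]
```

```bash
python3 -m crank '[0,0,0,-5,0, 0,0,0,-5,0, 0,0,0,-0.6,0, 0,-3.5,-0.5,0,0, 0,-3.5,-0.5,0,0]'; python3 -m crank '[0,0,0,0,0, 0,0,0,0.4,0, 0,0,0,0.4,0, 0,0,0,0,0, 0,0,0,0,0]'; python3 -m crank '[0,0,0,0.1,0, 0,0,0,0.1,0, 0,0,0,0,0, 0,0,0,0,0, 0,0,0,0,0]'; python3 -m crank '[0,0,0,0.1,0, 0,0,0,0.1,0, 0,0,0,0,0, 0,0,0,0,0, 0,0,0,0,0]'
```

```text
time: 21.22
tcp_pos: [629.0, -172.2, 173.5]
ee_rot: [0.141, -3.137, -0.001]
ft_force: [1.1, 0.5, -0.3]
width: 0.2
time: 21.85
tcp_pos: [628.6, -172.3, 166.9]
ee_rot: [-0.141, 3.138, -0.0]
ft_force: [0.2, 0.1, 0.7]
width: -0.1
time: 22.48
tcp_pos: [628.9, -172.2, 164.7]
ee_rot: [-0.142, 3.138, -0.0]
ft_force: [-0.3, -0.1, -0.8]
width: 0.3
time: 23.1
tcp_pos: [628.8, -172.2, 162.7]
ee_rot: [0.142, -3.138, -0.0]
ft_force: [-0.6, -0.1, 0.2]
width: -0.2
```

```bash
python3 -m crank '[0,0,0,0.1,0, 0,0,0,0.1,0, 0,0,0,0,0, 0,0,0,0,0, 0,0,0,0,0]'; python3 -m crank '[0,0,0,0.1,0, 0,0,0,0.1,0, 0,0,0,0,0, 0,0,0,0,0, 0,0,0,0,0]';  python3 -m crank '[0,0,0,0.1,0, 0,0,0,0.1,0, 0,0,0,0,0, 0,0,0,0,0, 0,0,0,0,0]'
```

```text
time: 23.72
tcp_pos: [629.0, -172.3, 162.4]
ee_rot: [-0.142, 3.138, -0.001]
ft_force: [-3.0, 1.0, 8.9]
width: 0.2
time: 24.35
tcp_pos: [629.1, -172.3, 162.3]
ee_rot: [-0.142, 3.137, -0.001]
ft_force: [-8.6, 3.2, 16.7]
width: -0.3
time: 24.98
tcp_pos: [629.3, -172.4, 162.2]
ee_rot: [-0.142, 3.136, -0.002]
ft_force: [-12.4, 4.4, 25.3]
width: 0.2
```

```bash
python3 -m crank '[0.4,0,0,-2,0, 0.4,6,0,0,0, 0.4,6,0,0,0, 0.4,6,0,0,0, 0.4,0,0,0,0]'
python3 - <<'E'
from h import *
plan([440,-182,74],1.66)
c,_=shot('wrist')
for x in manip.tip_of('jack_knob_grip','wrist')[:2]: print(x,atz(c,x['centre'],85))
E
```

```text
time: 25.6
tcp_pos: [445.5, -187.7, 175.5]
ee_rot: [0.138, -3.136, -0.002]
ft_force: [0.8, 0.4, -0.5]
width: 34.2
tcp [ 445.5 -187.7  175.5] psi 1.659 F [ 0.8  0.4 -0.5] w 34.2 shift cm [ 0.47  0.61 10.15] spin -0.001
{'centre': [327.9, 201.9], 'conf': 0.63} [ 440.24753068 -182.22579126   85.        ]
```

```bash
python3 -m crank '[0.4,0.5,0.6,0,0, 0.4,0,0,4,0, 0.4,0,0,3,0, 0.4,0,0,2,0, 0.4,0,0,1.1,0]' 60; python3 -m crank '[0.4,0,0,0,0, 0.4,0,0,0,0, 0,0,0,0,0, 0,0,0,0,0, 0,0,0,0,0]';python3 - <<'E'
from h import *
plan([440,-182,74],1.66);print(manip.sense()['joints'])
E
```

```text
time: 26.32
tcp_pos: [444.3, -182.3, 74.5]
ee_rot: [0.143, -3.137, -0.002]
ft_force: [-0.5, -0.0, -0.6]
width: 34.0
time: 26.95
tcp_pos: [444.7, -181.7, 77.0]
ee_rot: [-0.138, 3.137, 0.004]
ft_force: [-1.4, 6.9, 7.2]
width: 13.1
tcp [ 444.7 -181.7   77. ] psi 1.659 F [-1.4  6.9  7.2] w 13.1 shift cm [0.47 0.01 0.3 ] spin -0.001
[-0.55437102  0.0489469   2.0278401   0.00340165  1.06495514 -2.21472449]
```

```bash
python3 -m crank '[0.3,0,0,-0.3,0, 0.3,0.2,0,0,0, 0.3,0.25,0,0,0, 0.3,0,0,0,0, 0.3,0,0,0,0]'; python3 -m crank '[0,0,0,0,0, 0,0,0,0,0, 0,0,0,0,0, 0,0,0,0,0, 0,0,0,0,0]';python3 - <<'E'
from h import *
plan([440,-182,74],1.66)
shot('scene','sA')
E
```

```text
time: 27.58
tcp_pos: [439.5, -183.4, 78.6]
ee_rot: [0.141, -3.138, -0.0]
ft_force: [0.4, -0.1, -0.0]
width: 25.9
time: 28.2
tcp_pos: [439.4, -181.7, 78.9]
ee_rot: [0.138, -3.138, -0.006]
ft_force: [-1.5, 7.1, 6.7]
width: 13.2
tcp [ 439.4 -181.7   78.9] psi 1.659 F [-1.5  7.1  6.7] w 13.2 shift cm [-0.06 -0.03  0.49] spin -0.001
```

```bash
python3 -m crank '[0,0,0.15,-0.1,0, 0,0,0,0,0.15, 0,0,0,0,0.15, 0,0,0,0,0.15, 0,0,0,0,0.15]'; python3 -m crank '[0,0,0,0,0.15, 0,0,0,0,0.15, 0,0,0,0,0.15, 0,0,0,0,0.15, 0,0,0,0,0]';python3 - <<'E'
from h import *
plan([440,-182,74]);print(manip.sense()['torque'])
c,_=shot('scene','sB')
for x in manip.tip_of('beam_top','scene'):
    e,d=ray(c,x['centre']); print(x,(e+d*(629-e[0])/d[0]))
E
```

```text
time: 28.88
tcp_pos: [438.8, -181.1, 79.1]
ee_rot: [-0.798, -3.037, -0.001]
ft_force: [0.1, 3.9, -1.0]
width: 12.6
time: 29.5
tcp_pos: [439.2, -180.7, 79.1]
ee_rot: [-1.653, -2.669, -0.002]
ft_force: [2.3, 4.1, -1.6]
width: 12.5
tcp [ 439.2 -180.7   79.1] psi 0.462 F [ 2.3  4.1 -1.6] w 12.5 shift cm [-0.16  0.01  0.51] 
[ 1.02306541 -0.23593562 -0.04692847]
{'centre': [273.4, 242.3], 'conf': 0.89} [ 629.         -177.47835402  103.10138752]
{'centre': [368.2, 190.9], 'conf': 0.55} [629.         126.52894283 115.13985708]
```

```bash
for i in 1; do python3 -m crank '[0,0,0,0,0.15, 0,0,0,0,0.15, 0,0,0,0,0.15, 0,0,0,0,0.15, 0,0,0,0,0.15]'; python3 -m crank '[0,0,0,0,0.15, 0,0,0,0,0.15, 0,0,0,0,0.15, 0,0,0,0,0.15, 0,0,0,0,0.15]'; python3 -m crank '[0,0,0,0,0.15, 0,0,0,0,0.15, 0,0,0,0,0.15, 0,0,0,0,0.15, 0,0,0,0,0.15]'; python3 -m crank '[0,0,0,0,0.15, 0,0,0,0,0.15, 0,0,0,0,0.15, 0,0,0,0,0.15, 0,0,0,0,0]'; done | grep -A9 time
python3 - <<'E'
from h import *
plan([440,-182,74]);print(manip.sense()['torque'],manip.sense()['joints'][5])
c,_=shot('scene','sC')
E
```

```text
time: 30.22
tcp_pos: [439.9, -180.6, 79.1]
ee_rot: [-2.519, -1.875, -0.003]
ft_force: [4.8, 5.0, -5.5]
width: 12.4
time: 30.85
tcp_pos: [440.5, -181.0, 79.1]
ee_rot: [-3.032, -0.822, -0.004]
ft_force: [7.9, 2.7, -7.9]
width: 12.4
time: 31.48
tcp_pos: [440.7, -181.7, 79.1]
ee_rot: [-3.123, 0.345, -0.005]
ft_force: [7.9, 0.1, -10.3]
width: 12.2
time: 32.1
tcp_pos: [440.4, -182.3, 79.1]
ee_rot: [2.883, -1.248, 0.004]
ft_force: [7.5, -0.7, -11.8]
width: 12.2
tcp [ 440.4 -182.3   79.1] psi -2.388 F [  7.5  -0.7 -11.8] w 12.2 shift cm [-0.05  0.01  0.51] 
[-0.2991069  -1.28061223 -0.03847082] 1.8295649176761313
```

```bash
python3 -m crank '[0,0,0,0,0.1, 0,0,0,0,0.1, 0,0,0,0,0.08, 0,0,0,0,0, 0,0,0,0,0]'
python3 - <<'E'
from h import *
plan([440,-182,74])
for i in range(4): shot('scene',f'sD{i}')
shot('wrist','wD')
E
python3 -m crank '[0,0,0,0,0.08, 0,0,0,0,0, 0,0,0,0,0, 0,0,0,0,0, 0,0,0,0,0]'
cat > cmp.py <<'E'
from h import *
import sys
plan([440,-182,74])
t=sys.argv[1]
cur=[]
for i in range(4):
    c,im=shot('scene',f's{t}{i}'); cur.append(cv2.cvtColor(im,cv2.COLOR_RGB2GRAY).astype(np.float32))
cur=np.mean(cur,0)
ref=np.mean([cv2.cvtColor(cv2.imread(f'pics/sD{i}.png'),cv2.COLOR_BGR2GRAY).astype(np.float32) for i in range(4)],0)
for nm,(x,y) in {'R':(206,262),'L':(338,202),'rest':(222,285),'mid':(285,225),'beam':(295,240),'platf':(280,265)}.items():
    w=8 if nm in('beam',) else 14
    a=ref[y-w:y+w,x-w:x+w];b=cur[y-w:y+w,x-w:x+w]
    print(nm,np.round(cv2.phaseCorrelate(a,b,cv2.createHanningWindow((2*w,2*w),cv2.CV_32F)),2))
for y in (-350,-170,15): print(np.subtract(proj(c,[629,y,145.5]),proj(c,[629,y,144.5])))
E
python3 cmp.py E
```

```text
time: 32.78
tcp_pos: [440.2, -182.5, 79.2]
ee_rot: [2.682, -1.636, 0.004]
ft_force: [5.4, -1.9, -9.9]
width: 12.1
tcp [ 440.2 -182.5   79.2] psi -2.666 F [ 5.4 -1.9 -9.9] w 12.1 shift cm [-0.05 -0.    0.52] 
time: 33.65
tcp_pos: [440.1, -182.5, 79.1]
ee_rot: [2.614, -1.742, 0.004]
ft_force: [5.9, -1.8, -9.0]
width: 12.4
tcp [ 440.1 -182.5   79.1] psi -2.746 F [ 5.9 -1.8 -9. ] w 12.4 shift cm [-0.05 -0.01  0.51] Traceback (most recent call last):
  File "cmp.py", line 13, in <module>
    print(nm,np.round(cv2.phaseCorrelate(a,b,cv2.createHanningWindow((2*w,2*w),cv2.CV_32F)),2))
             ~~~~~~~~^^^^^^^^^^^^^^^^^^^^^^^^^^^^^^^^^^^^^^^^^^^^^^^^^^^^^^^^^^^^^^^^^^^^^^^^^
    return _wrapfunc(a, 'round', decimals=decimals, out=out)
    return _wrapit(obj, method, *args, **kwds)
    conv = _array_converter(obj)
ValueError: setting an array element with a sequence. The requested array has an inhomogeneous shape after 1 dimensions. The detected shape was (2,) + inhomogeneous part.
```

```bash
sed -i 's/np.round(\(cv2.phaseCorrelate(.*)\),2))$/np.round(\1[0],2))/' cmp.py; python3 cmp.py E
python3 - <<'E'
import cv2
a=cv2.imread('pics/sE0.png')[180:300,190:360];cv2.imwrite('pics/sEc.png',cv2.resize(a,None,fx=4.5,fy=4.5,interpolation=cv2.INTER_CUBIC))
E
```

```text
tcp [ 440.1 -182.5   79.1] psi -2.746 F [ 6.2 -2.8 -9.6] w 12.6 shift cm [-0.05 -0.01  0.51] 
R [ 0.08 -0.04]
L [0.06 0.16]
rest [-0.   -0.02]
mid [-0.2   0.01]
beam [-0.13 -0.03]
platf [-0.19 -0.29]
[-0.0577414  -0.31084101]
[-0.01297366 -0.30706327]
[ 0.02093506 -0.30101987]
```

View pics/sEc.png

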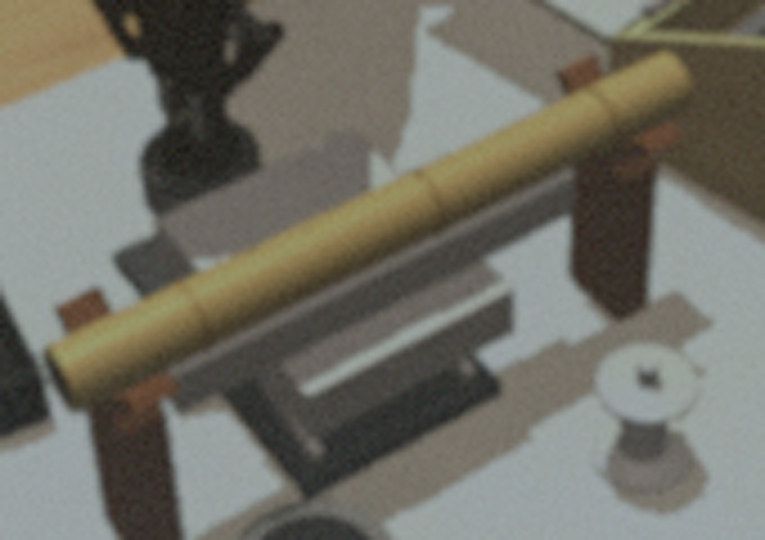

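The view shows the beam tucked against the tube's underside and the tube ends still seated. I'll wind slightly further to see where the tube starts to move.

```bash
python3 -m crank '[0,0,0,0,0.1, 0,0,0,0,0, 0,0,0,0,0, 0,0,0,0,0, 0,0,0,0,0]'; python3 cmp.py F;  python3 -m crank '[0,0,0,0,0.1, 0,0,0,0,0, 0,0,0,0,0, 0,0,0,0,0, 0,0,0,0,0]'; python3 cmp.py G
```

```text
time: 34.67
tcp_pos: [440.0, -182.5, 79.1]
ee_rot: [2.524, -1.87, 0.004]
ft_force: [5.4, -2.3, -8.7]
width: 12.6
tcp [ 440.  -182.5   79.1] psi -2.846 F [ 5.4 -2.3 -8.7] w 12.6 shift cm [-0.05 -0.01  0.51] 
R [ 0.01 -0.13]
L [-0.11  0.09]
rest [-0.22 -0.08]
mid [ 0.14 -0.22]
beam [-0.12 -0.14]
platf [ 0.16 -0.39]
[-0.0577414  -0.31084101]
[-0.01297366 -0.30706327]
[ 0.02093506 -0.30101987]
time: 35.5
tcp_pos: [439.9, -182.6, 79.1]
ee_rot: [2.427, -1.994, 0.003]
ft_force: [4.5, -2.1, -9.1]
width: 12.2
tcp [ 439.9 -182.6   79.1] psi -2.946 F [ 4.5 -2.1 -9.1] w 12.2 shift cm [-0.05 -0.02  0.51] 
R [ 0.1  -0.09]
L [-0.01 -0.23]
rest [-0.07  0.03]
mid [ 0.06 -0.07]
beam [ 0.02 -0.1 ]
platf [-0.37 -0.87]
[-0.0577414  -0.31084101]
[-0.01297366 -0.30706327]
[ 0.02093506 -0.30101987]
```

```bash
python3 -m crank '[0,0,0,0,-0.15, 0,0,0,0,0, 0,0,0,0,0, 0.3,0,0,0,0, 0.3,0,0,0,0]'; python3 -m crank '[0.3,0,0,0,0, 0.3,0,0,-4,0, 0,0,0,-5,0, 0,6,0,0,0, 0,6,0,0,0]'
python3 - <<'E'
from h import *
plan([558,-180,104])
c,_=shot('wrist')
for x in manip.tip_of('jack_knob_grip','wrist')[:2]: print(x,atz(c,x['centre'],85))
print(manip.sense()['joints'])
E
```

```text
time: 36.33
tcp_pos: [439.4, -182.1, 79.9]
ee_rot: [2.568, -1.808, 0.0]
ft_force: [-0.2, -0.6, -0.3]
width: 25.8
time: 36.95
tcp_pos: [481.1, -296.5, 172.0]
ee_rot: [2.569, -1.808, 0.007]
ft_force: [0.6, 0.7, 0.7]
width: 0.1
tcp [ 481.1 -296.5  172. ] psi -2.797 F [0.6 0.7 0.7] w 0.1 shift cm [ -8.39 -11.15   6.8 ] 
{'centre': [322.8, 358.0], 'conf': 0.63} [ 436.52847357 -180.87852492   85.        ]
[-6.96035836e-01  1.31954190e-01  1.74598447e+00 -1.44761657e-03
  1.26139958e+00  2.10609617e+00]
```

```bash
python3 -m crank '[0,-4.2,-5.6,0,0, 0,-4.2,-5.6,0,0, 0,0,0,4,0, 0,0,0,2.7,0, 0,0,0,0,0]'; python3 -m crank '[0,0,0,0.4,0, 0,0,0,0.1,0, 0,0,0,0,0, 0,0,0,0,0, 0,0,0,0,0]';  python3 -m crank '[0,0,0,0.1,0, 0,0,0,0,0, 0,0,0,0,0, 0,0,0,0,0, 0,0,0,0,0]';  python3 -m crank '[0,0,0,0.1,0, 0,0,0,0,0, 0,0,0,0,0, 0,0,0,0,0, 0,0,0,0,0]'; python3 -m crank '[0,0,0,0.1,0, 0,0,0,0,0, 0,0,0,0,0, 0,0,0,0,0, 0,0,0,0,0]'
```

```text
time: 37.67
tcp_pos: [546.7, -189.1, 100.2]
ee_rot: [2.568, -1.809, -0.009]
ft_force: [-0.7, -0.1, -0.1]
width: -0.1
time: 38.3
tcp_pos: [548.9, -190.8, 98.0]
ee_rot: [-2.567, 1.81, -0.001]
ft_force: [0.1, 0.7, 0.6]
width: -0.3
time: 38.92
tcp_pos: [548.7, -190.6, 96.7]
ee_rot: [-2.568, 1.81, 0.0]
ft_force: [-0.4, 0.2, -0.2]
width: 0.0
time: 39.55
tcp_pos: [548.9, -190.7, 96.2]
ee_rot: [-2.568, 1.81, -0.001]
ft_force: [-2.6, 1.1, 5.2]
width: 0.3
time: 40.17
tcp_pos: [548.9, -190.6, 95.8]
ee_rot: [2.568, -1.81, 0.0]
ft_force: [-4.3, 1.8, 9.0]
width: 0.1
```

```bash
python3 -m crank '[0,0,0,-5,0, 0,0,0,-2.4,0, 0,-2,-5,0,0, 0,-2.5,-4,0,0, 0,0,0,0,0]'
python3 - <<'E'
from h import *
plan([629,-180,164])
E
```

```text
time: 40.8
tcp_pos: [619.7, -115.4, 168.2]
ee_rot: [-2.57, 1.805, 0.0]
ft_force: [-0.8, -0.2, -0.7]
width: -0.4
tcp [ 619.7 -115.4  168.2] psi -2.795 F [-0.8 -0.2 -0.7] w -0.4 shift cm [6.39 1.32 0.42]
```

```bash
python3 -m crank '[0,3.2,0.7,0,0, 0,3.2,0.6,0,0, 0,0,0,0.4,0, 0,0,0,0,0, 0,0,0,0,0]';  python3 -m crank '[0,0,0,0.1,0, 0,0,0,0,0, 0,0,0,0,0, 0,0,0,0,0, 0,0,0,0,0]';  python3 -m crank '[0,0,0,0.1,0, 0,0,0,0,0, 0,0,0,0,0, 0,0,0,0,0, 0,0,0,0,0]'; python3 -m crank '[0,0,0,0.1,0, 0,0,0,0,0, 0,0,0,0,0, 0,0,0,0,0, 0,0,0,0,0]'; python3 -m crank '[0,0,0,0.1,0, 0,0,0,0,0, 0,0,0,0,0, 0,0,0,0,0, 0,0,0,0,0]'
```

```text
time: 41.42
tcp_pos: [627.3, -181.9, 164.5]
ee_rot: [-2.568, 1.81, 0.001]
ft_force: [-1.0, 0.7, -0.1]
width: -0.1
time: 42.05
tcp_pos: [627.6, -182.6, 163.7]
ee_rot: [-2.568, 1.81, -0.0]
ft_force: [-0.9, -1.4, 0.1]
width: -0.5
time: 42.68
tcp_pos: [627.6, -182.6, 162.7]
ee_rot: [-2.568, 1.81, 0.0]
ft_force: [-0.8, 0.3, -0.2]
width: -0.0
time: 43.3
tcp_pos: [627.8, -182.7, 162.5]
ee_rot: [-2.568, 1.81, -0.001]
ft_force: [-2.0, 1.3, 5.2]
width: 0.1
time: 43.92
tcp_pos: [627.9, -182.7, 162.4]
ee_rot: [-2.567, 1.81, -0.002]
ft_force: [-4.7, 2.1, 10.1]
width: -0.2
```

```bash
python3 -m crank '[0.3,0,0,-3,0, 0.3,0,6,0,0, 0.3,0,6,0,0, 0.3,0,6,0,0, 0.3,0,0,0,0]'
python3 - <<'E'
from h import *
plan([439.6,-182,80],-2.797);print(manip.sense()['joints'])
E
```

```text
time: 44.55
tcp_pos: [454.7, -243.8, 189.8]
ee_rot: [2.564, -1.815, -0.003]
ft_force: [-0.1, 0.4, -0.0]
width: 25.7
tcp [ 454.7 -243.8  189.8] psi -2.803 F [-0.1  0.4 -0. ] w 25.7 shift cm [-6.32 -0.65 10.99] spin -0.006
[-6.44659373e-01 -5.78307130e-03  1.85118462e+00 -7.52055117e-04
  1.29794166e+00  2.15817694e+00]
```

```bash
python3 -m crank '[0.3,-3.2,-0.3,0,0, 0.3,-3.2,-0.35,0,0, 0.3,0,0,4,0, 0.3,0,0,4,0, 0.3,0,0,2,0]'; python3 -m crank '[0.3,0,0,0.9,0, 0.3,0,0,0,0, 0.3,0,0,0,0, 0,0,0,0,0, 0,0,0,0,0]'; python3 -m crank '[0,0,0,0,0, 0,0,0,0,0.06, 0,0,0,0,0.06, 0,0,0,0,0, 0,0,0,0,0]'
python3 - <<'E'
from h import *
plan([439.6,-182,80],-2.797);print(manip.sense()['joints'])
E
```

```text
time: 45.18
tcp_pos: [442.4, -179.5, 88.4]
ee_rot: [-2.568, 1.809, 0.004]
ft_force: [0.3, 0.1, -0.7]
width: 25.6
time: 45.8
tcp_pos: [440.5, -182.0, 83.1]
ee_rot: [2.565, -1.806, -0.005]
ft_force: [-14.3, -3.8, 12.5]
width: 12.1
time: 46.42
tcp_pos: [440.4, -182.1, 83.1]
ee_rot: [2.451, -1.957, -0.004]
ft_force: [-14.3, -3.7, 13.1]
width: 12.2
tcp [ 440.4 -182.1   83.1] psi -2.918 F [-14.3  -3.7  13.1] w 12.2 shift cm [-0.03  0.08  0.31] spin -0.121
[-0.55440281  0.0335787   2.03050588 -0.0052303   1.08081775  2.36653933]
```

```bash
python3 -m crank '[0.3,0,0,-0.2,0, 0.3,0,0,0,0, 0.3,0,0,-5,0, 0,0,0,-5,0, 0,0,-5,0,-0.18]'
python3 - <<'E'
from h import *
plan([628,-180,168])
E
```

```text
time: 47.05
tcp_pos: [494.4, -171.9, 190.9]
ee_rot: [-2.621, 1.73, -0.02]
ft_force: [-0.1, -0.5, 0.3]
width: -0.0
tcp [ 494.4 -171.9  190.9] psi -2.737 F [-0.1 -0.5  0.3] w -0.0 shift cm [  5.97 -11.94   2.44]
```

```bash
python3 -m crank '[0,3,-5.9,0,0, 0,3,-5.9,0,0, 0,0,0,2.5,0, 0,0,0,0,0, 0,0,0,0.2,0]';  python3 -m crank '[0,0,0,0.1,0, 0,0,0,0,0, 0,0,0,0,0, 0,0,0,0,0, 0,0,0,0,0]';  python3 -m crank '[0,0,0,0.1,0, 0,0,0,0,0, 0,0,0,0,0, 0,0,0,0,0, 0,0,0,0,0]'; python3 -m crank '[0,0,0,0.1,0, 0,0,0,0,0, 0,0,0,0,0, 0,0,0,0,0, 0,0,0,0,0]'
```

```text
time: 47.68
tcp_pos: [621.7, -178.9, 162.1]
ee_rot: [-2.618, 1.729, -0.02]
ft_force: [7.0, 2.2, 16.1]
width: 0.1
time: 48.3
tcp_pos: [622.0, -178.8, 162.0]
ee_rot: [-2.617, 1.729, -0.022]
ft_force: [6.5, 0.9, 13.7]
width: 0.4
time: 48.92
tcp_pos: [622.1, -178.9, 162.0]
ee_rot: [-2.617, 1.729, -0.023]
ft_force: [4.3, 2.6, 18.7]
width: -0.2
time: 49.55
tcp_pos: [622.2, -178.9, 161.9]
ee_rot: [-2.617, 1.729, -0.024]
ft_force: [2.7, 3.2, 22.7]
width: -0.1
```

```bash
python3 -m crank '[0,0,0,-0.6,0, 0,0,0,0,0, 0,0.3,-0.6,0,0, 0,0,0,0,0, 0,0,0,0,0]';  python3 -m crank '[0,0,0,0.1,0, 0,0,0,0,0, 0,0,0,0,0, 0,0,0,0,0, 0,0,0,0,0]';  python3 -m crank '[0,0,0,0.1,0, 0,0,0,0,0, 0,0,0,0,0, 0,0,0,0,0, 0,0,0,0,0]'; python3 -m crank '[0,0,0,0.1,0, 0,0,0,0,0, 0,0,0,0,0, 0,0,0,0,0, 0,0,0,0,0]'
```

```text
time: 50.18
tcp_pos: [621.9, -178.3, 163.0]
ee_rot: [2.62, -1.731, -0.003]
ft_force: [-13.0, 3.8, 23.0]
width: 0.1
time: 50.8
tcp_pos: [622.0, -178.3, 162.8]
ee_rot: [2.62, -1.731, -0.002]
ft_force: [-15.4, 5.1, 28.1]
width: -0.1
time: 51.42
tcp_pos: [622.0, -178.3, 162.7]
ee_rot: [2.62, -1.731, -0.002]
ft_force: [-16.8, 5.1, 30.9]
width: 0.0
time: 52.05
tcp_pos: [622.0, -178.4, 162.6]
ee_rot: [2.62, -1.731, -0.001]
ft_force: [-20.5, 6.7, 34.4]
width: -0.1
```

```bash
python3 -m crank '[0,0,0,-0.8,0, 0,0,0,0,0, 0,0,0,0,0, 0,0,0,0,0, 0,0,0,0,0]';  python3 -m crank '[0,0,-0.5,0.1,0, 0,0,0,0,0, 0,0,0,0,0, 0,0,0,0,0, 0,0,0,0,0]';  python3 -m crank '[0,0,0,0.1,0, 0,0,0,0,0, 0,0,0,0,0, 0,0,0,0,0, 0,0,0,0,0]'; python3 -m crank '[0,0,0,0.1,0, 0,0,0,0,0, 0,0,0,0,0, 0,0,0,0,0, 0,0,0,0,0]'; python3 -m crank '[0,0,0,0.1,0, 0,0,0,0,0, 0,0,0,0,0, 0,0,0,0,0, 0,0,0,0,0]'
```

```text
time: 52.68
tcp_pos: [622.6, -178.4, 163.8]
ee_rot: [2.621, -1.732, -0.002]
ft_force: [0.5, -0.5, -0.1]
width: 0.3
time: 53.3
tcp_pos: [627.5, -176.6, 163.7]
ee_rot: [2.621, -1.732, 0.0]
ft_force: [-0.8, 0.2, 0.9]
width: 0.3
time: 53.92
tcp_pos: [627.5, -176.5, 162.7]
ee_rot: [2.621, -1.732, -0.0]
ft_force: [0.6, 0.7, -0.2]
width: 0.2
time: 54.55
tcp_pos: [627.7, -176.6, 162.5]
ee_rot: [-2.621, 1.732, -0.001]
ft_force: [-2.1, 0.5, 6.3]
width: -0.5
time: 55.18
tcp_pos: [627.7, -176.6, 162.4]
ee_rot: [-2.621, 1.732, -0.001]
ft_force: [-3.9, 2.0, 9.1]
width: -0.2
```

```bash
python3 -m crank '[0,0,0,-2,0, 0,0,5,0,0, 0,0,4,0,0, 0,0,0,5,0, 0,0,0,3.2,0]'
python3 - <<'E'
from h import *
plan([549,-190,98])
E
```

```text
time: 55.8
tcp_pos: [544.2, -212.2, 98.2]
ee_rot: [-2.62, 1.734, -0.001]
ft_force: [0.3, 0.1, 0.6]
width: -0.3
tcp [ 544.2 -212.2   98.2] psi -2.74 F [0.3 0.1 0.6] w -0.3 shift cm [-1.85 -1.31  0.02]
```

```bash
python3 -m crank '[0,-1.8,-0.6,0,0, 0,0,0,0,0, 0,0,0,0,0, 0,0,0,0,0, 0,0,0,0,0]';  python3 -m crank '[0,0,0,0.1,0, 0,0,0,0,0, 0,0,0,0,0, 0,0,0,0,0, 0,0,0,0,0]';  python3 -m crank '[0,0,0,0.05,0, 0,0,0,0,0, 0,0,0,0,0, 0,0,0,0,0, 0,0,0,0,0]'; python3 -m crank '[0,0,0,0.05,0, 0,0,0,0,0, 0,0,0,0,0, 0,0,0,0,0, 0,0,0,0,0]'
```

```text
time: 56.42
tcp_pos: [543.4, -193.2, 99.1]
ee_rot: [-2.621, 1.733, -0.001]
ft_force: [-0.4, -0.3, -0.4]
width: 0.2
time: 57.05
tcp_pos: [543.2, -192.9, 97.7]
ee_rot: [2.621, -1.732, -0.0]
ft_force: [1.0, 0.1, -0.4]
width: 0.1
time: 57.68
tcp_pos: [543.2, -192.9, 97.2]
ee_rot: [-2.621, 1.732, -0.0]
ft_force: [0.5, -0.1, 0.4]
width: 0.2
time: 58.3
tcp_pos: [543.2, -192.9, 96.7]
ee_rot: [2.621, -1.732, 0.0]
ft_force: [0.4, 0.3, -0.7]
width: 0.2
```

```bash
python3 -m crank '[0,0,0,0.05,0, 0,0,0,0,0, 0,0,0,0,0, 0,0,0,0,0, 0,0,0,0,0]';  python3 -m crank '[0,0,0,0.05,0, 0,0,0,0,0, 0,0,0,0,0, 0,0,0,0,0, 0,0,0,0,0]'
```

```text
time: 58.92
tcp_pos: [543.2, -192.9, 96.2]
ee_rot: [-2.621, 1.732, -0.0]
ft_force: [0.4, -0.1, 0.0]
width: 0.1
time: 59.55
tcp_pos: [543.2, -192.9, 95.7]
ee_rot: [-2.621, 1.732, 0.0]
ft_force: [-0.2, 0.3, 0.1]
width: -0.1
```

```bash
python3 -m crank '[0,0,0,0.05,0, 0,0,0,0,0, 0,0,0,0,0, 0,0,0,0,0, 0,0,0,0,0]';  python3 -m crank '[0,0,0,0.05,0, 0,0,0,0,0, 0,0,0,0,0, 0,0,0,0,0, 0,0,0,0,0]';python3 -m crank '[0,0,0,0.05,0, 0,0,0,0,0, 0,0,0,0,0, 0,0,0,0,0, 0,0,0,0,0]';  python3 -m crank '[0,0,0,0.05,0, 0,0,0,0,0, 0,0,0,0,0, 0,0,0,0,0, 0,0,0,0,0]'
python3 - <<'E'
from h import *
c,_=shot('wrist','w5')
for x in manip.tip_of('jack_knob_grip','wrist')[:2]: print(x,atz(c,x['centre'],85))
E
```

```text
time: 60.18
tcp_pos: [543.1, -192.9, 95.2]
ee_rot: [-2.621, 1.732, 0.0]
ft_force: [-0.0, 0.0, -0.4]
width: -0.1
time: 60.8
tcp_pos: [543.2, -192.9, 94.7]
ee_rot: [2.621, -1.732, 0.0]
ft_force: [0.7, 0.3, 0.0]
width: -0.3
time: 61.42
tcp_pos: [543.2, -192.9, 94.4]
ee_rot: [-2.621, 1.732, -0.0]
ft_force: [-1.1, 0.6, 3.6]
width: -0.2
time: 62.05
tcp_pos: [543.3, -192.9, 94.4]
ee_rot: [-2.621, 1.732, -0.0]
ft_force: [-2.8, 1.4, 7.1]
width: -0.1
{'centre': [499.5, 352.0], 'conf': 0.56} [ 435.16334137 -180.69807406   85.        ]
```

View pics/w5.png

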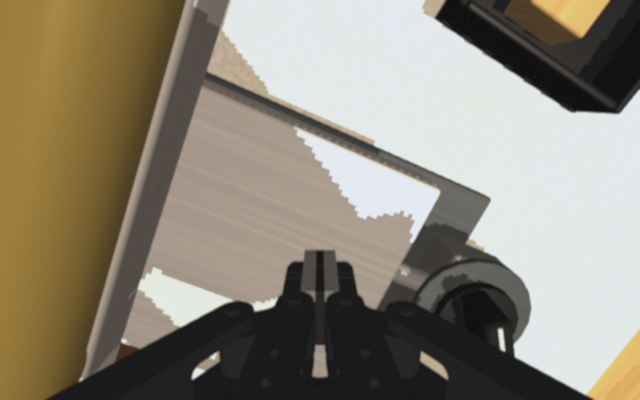

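Cause found: the jack can be back-driven, and my fast descent onto the platform overshot and pushed it down about 2 mm. I'll regrip, wind up again, and not push on it afterwards.

```bash
python3 -m crank '[0.3,0,0,-5,0, 0.3,0,0,-3.5,-0.15, 0.3,0,0,0,-0.14, 0.3,0,4,0,0, 0.3,0,4,0,0]'
python3 - <<'E'
from h import *
plan([439.8,-182,80],-2.45)
E
```

```text
time: 62.78
tcp_pos: [481.0, -244.2, 178.3]
ee_rot: [2.844, -1.334, -0.0]
ft_force: [-0.2, -1.3, -0.5]
width: 25.4
tcp [ 481.  -244.2  178.3] psi -2.448 F [-0.2 -1.3 -0.5] w 25.4 shift cm [-7.41 -0.81  9.83] spin 0.002
```

```bash
python3 -m crank '[0.3,-3.7,-0.4,0,0, 0.3,-3.7,-0.4,0,0, 0.3,0,0,3,0, 0.3,0,0,3,0, 0.3,0,0,2,0]'; python3 -m crank '[0.3,0,0,0,0, 0.3,0,0,0,0, 0.3,0,0,1.3,0, 0.3,0,0,0,0, 0.3,0,0,0,0]'
python3 - <<'E'
from h import *
plan([439.8,-182,81],-2.45)
c,im=shot('wrist','w6')
p=proj(c,[440,-182,92]);print(p)
x,y=map(int,p);cv2.imwrite('pics/w6c.png',cv2.resize(im[max(0,y-90):y+90,max(0,x-120):x+120,::-1],None,fx=2.5,fy=2.5))
E
```

```text
time: 63.4
tcp_pos: [439.8, -181.4, 97.1]
ee_rot: [-2.844, 1.335, 0.002]
ft_force: [0.0, 0.1, -0.1]
width: 25.6
time: 64.03
tcp_pos: [440.5, -181.9, 85.7]
ee_rot: [-2.844, 1.336, 0.0]
ft_force: [-0.4, -0.6, -0.4]
width: 25.7
tcp [ 440.5 -181.9   85.7] psi -2.449 F [-0.4 -0.6 -0.4] w 25.7 shift cm [-0.04  0.06  0.47] spin 0.001
[np.float64(319.56101499527756), np.float64(274.9229619213075)]
```

View pics/w6c.png

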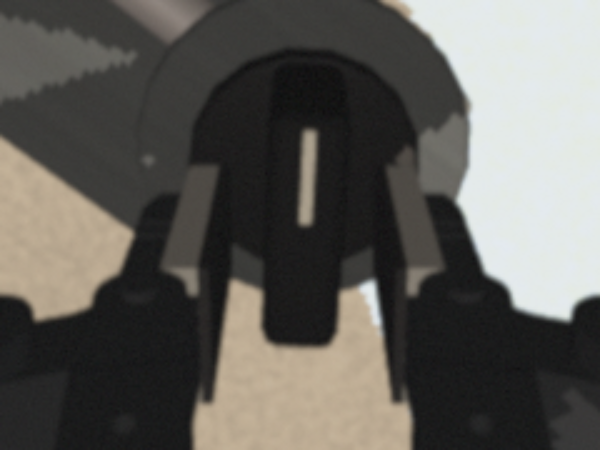

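The bar sits centred between the fingers and aligned with them, which confirms the back-drive. I'll grip and wind 0.41 rad.

```bash
python3 -m crank '[0.3,0,0,0.4,0, 0.3,0,0,0,0, 0,0,0,0,0, 0,0,0,0,0, 0,0,0,0,0]'; python3 -m crank '[0,0,0,0,0.1, 0,0,0,0,0.1, 0,0,0,0,0.1, 0,0,0,0,0.1, 0,0,0,0,0.01]'; python3 -m crank '[0,0,0,0,0, 0,0,0,0,0, 0.3,0,0,0,0, 0.3,0,0,0,0, 0.3,0,0,0,0]'
python3 - <<'E'
from h import *
plan([439.8,-182,81],-2.45)
E
python3 -m crank '[0.3,0,0,-2,0, 0.3,0,0,-5,0, 0.3,0,0,-5,0, 0.6,0,0,-6,-0.18, 0.6,0,0,-6,-0.18]'; python3 cmp.py H
```

```text
time: 64.7
tcp_pos: [440.4, -182.1, 81.8]
ee_rot: [2.843, -1.335, -0.0]
ft_force: [-2.8, -2.3, 2.7]
width: 12.6
time: 65.32
tcp_pos: [440.1, -182.3, 81.8]
ee_rot: [2.512, -1.885, -0.001]
ft_force: [-4.9, -3.3, 2.9]
width: 12.2
time: 65.95
tcp_pos: [440.7, -181.7, 81.7]
ee_rot: [-2.512, 1.886, -0.0]
ft_force: [-0.2, 0.8, -0.1]
width: 25.4
tcp [ 440.7 -181.7   81.7] psi -2.858 F [-0.2  0.8 -0.1] w 25.4 shift cm [0.   0.1  0.07] spin -0.408
time: 66.58
tcp_pos: [440.3, -181.6, 323.6]
ee_rot: [-2.814, 1.397, -0.001]
ft_force: [0.8, -0.9, -0.5]
width: 51.3
tcp [ 440.3 -181.6  323.6] psi -2.493 F [ 0.8 -0.9 -0.5] w 51.3 shift cm [1.000e-02 7.000e-02 2.496e+01] 
R [-0.01  0.01]
L [0.14 0.03]
rest [-0.04  0.07]
mid [-0.08 -0.59]
beam [-0.12 -0.14]
platf [ 0.   -0.95]
[-0.0577414  -0.31084101]
[-0.01297366 -0.30706327]
[ 0.02093506 -0.30101987]
```

Tube ends haven't moved and the platform is up. Now unwind the wrist and move over the locker for a close look.

```bash
python3 -m crank '[0.5,0,0,0,-0.18, 0.5,0,0,0,-0.18, 0.5,0,0,0,-0.18, 0.5,0,0,0,-0.18, 0.5,0,0,0,-0.18]' 50;python3 -m crank '[0.5,0,0,0,-0.18, 0.5,0,0,0,-0.18, 0.5,0,0,0,-0.18, 0.5,0,0,0,-0.18, 0.5,0,0,0,-0.18]';python3 -m crank '[0.5,0,0,0,-0.18, 0.5,0,0,0,-0.18, 0.5,0,0,0,-0.18, 0.5,0,0,0,-0.16, 0.5,0,0,0,0]'
python3 - <<'E'
from h import *
ct,_=shot('top','t6')
for x in manip.tip_of('saddle0_mid','top'): print(np.round(x['centre']),round(x['conf'],2),atz(ct,x['centre'],59))
g=lambda u,v,z:atz(ct,(180+u/2.5,100+v/2.5),z)
print('rests',g(367,146,155),g(369,228,155),g(696,150,155),g(698,234,155))
plan([570,150,324],.19); print(manip.sense()['joints'])
E
```

```text
time: 67.4
tcp_pos: [439.7, -181.3, 319.1]
ee_rot: [-3.139, 0.036, 0.005]
ft_force: [-0.8, -0.8, -0.6]
width: 43.1
time: 68.03
tcp_pos: [439.7, -181.3, 319.1]
ee_rot: [-2.841, -1.332, 0.003]
ft_force: [0.0, -0.7, 0.4]
width: 43.0
time: 68.65
tcp_pos: [439.8, -181.4, 319.6]
ee_rot: [-2.22, -2.218, 0.001]
ft_force: [-0.6, -0.4, 0.7]
width: 42.8
[269. 195.] 0.63 [585.27313806 123.6359002   59.        ]
rests [662.3185615  -18.64057312 155.        ] [585.10785638 -22.07521539 155.        ] [ 665.52939441 -326.56838745  155.        ] [ 586.19326555 -327.26844023  155.        ]
tcp [ 440.  -181.6  320.3] psi -0.003 F [ 0.1  0.6 -0.1] w 42.7 shift cm [33.2  12.91 -0.35] spin -0.193
[-5.57319091e-01 -1.86877345e-01  1.77403861e+00  6.34780559e-05
  1.55683917e+00 -5.54631885e-01]
```

```bash
python3 -m crank '[0.5,6,2.2,0,-0.1, 0.5,6,2.8,0,-0.09, 0.5,6,4,0,0, 0.5,6,4,0,0, 0.5,6,4,0,0]'; python3 -m crank '[0.5,4,0,0,0, 0.5,0,0,0,0, 0.5,0,0,0,0, 0.5,0,0,0,0, 0.5,0,0,0,0]'
python3 - <<'E'
from h import *
c,im=shot('wrist','w7')
for l in ['saddle0_mid']:
  for x in manip.tip_of(l,'wrist'): print(np.round(x['centre']),round(x['conf'],2),atz(c,x['centre'],59))
plan([560,200,300],.19)
E
```

```text
time: 69.38
tcp_pos: [555.4, 110.8, 321.2]
ee_rot: [-2.003, -2.42, 0.0]
ft_force: [0.7, -0.5, 0.1]
width: 43.2
time: 70.0
tcp_pos: [547.6, 146.9, 321.8]
ee_rot: [2.002, 2.421, 0.0]
ft_force: [0.5, -0.1, 0.4]
width: 43.0
[346. 182.] 0.94 [583.09762629 129.82484045  59.        ]
tcp [547.6 147.2 321.8] psi 0.189 F [-0.7  0.5 -0.1] w 42.7 shift cm [4.95 2.21 2.18] spin -0.001
```

View pics/w7.png

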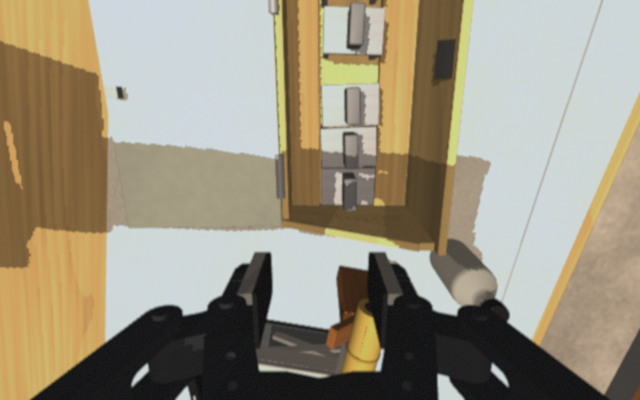

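Run:
```python
from h import *
np.set_printoptions(precision=1,suppress=True)
import cv2
c=manip.get_calibration('wrist');print(c['eye'])
for n,(x0,x1,y0,y1) in {'1':(320,375,168,207),'2':(320,377,128,167),'3':(322,380,84,127),'4':(325,385,8,57)}.items():
    P=[atz(c,p,70) for p in [(x0,y0),(x1,y0),(x1,y1),(x0,y1)]]
    print(n,np.mean(P,0),'w',np.linalg.norm(P[0]-P[1]),'l',np.linalg.norm(P[1]-P[2]))
im=cv2.imread('pics/w7.png');cv2.imwrite('pics/w7c.png',cv2.resize(im[0:230,270:480],None,fx=2.6,fy=2.6,interpolation=cv2.INTER_CUBIC))
```

```text
[533.1 220.2 464.5]
1 [584.4 126.2  70. ] w 63.033745689155495 l 46.947337785466566
2 [575.7 171.9  70. ] w 63.182706290660455 l 43.871623253974555
3 [568.7 217.   70. ] w 62.05189478238613 l 45.16159153865355
4 [557.2 288.4  70. ] w 60.54889572343368 l 45.91914848005052
```

View pics/w7c.png

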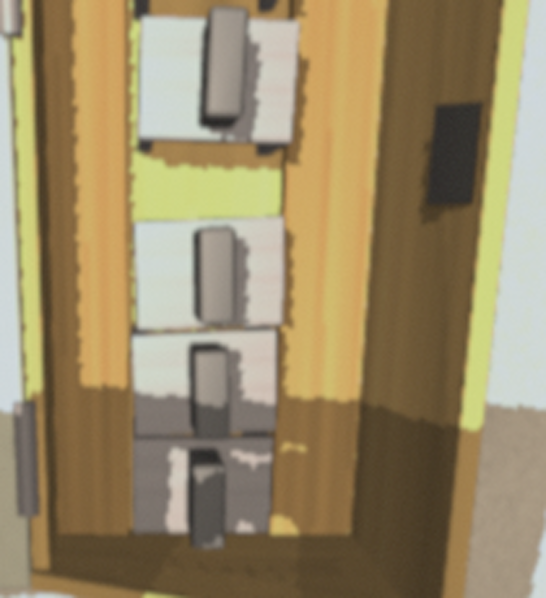

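The crop shows five saddles in a row with fins aligned to the locker. Crown centres in full-picture pixels: (348,187), (348,147), (351,105), (355,32), and the fifth partly out at the top. Grasp the first.

Run:
```python
from h import *
plan([584,128,80],.19)
```

```text
tcp [547.6 147.2 321.8] psi 0.189 F [-0.7  0.5 -0.1] w 42.7 shift cm [-2.57  3.21 24.18] spin -0.001
```

```bash
python3 -m crank '[0.5,-2.6,3.2,3,0, 0.5,0,0,5,0, 0.5,0,0,5,0, 0.5,0,0,5,0, 0.5,0,0,4,0]' 50
python3 - <<'E'
from h import *
plan([584,128,80],.19)
E
python3 -m crank '[0.5,0,0,2,0, 0.5,0,0,0,0, 0,0,0,0,0, 0,0,0,0,0, 0,0,0,0,0]';  python3 - <<'E'
from h import *
plan([584,128,80],.19)
E
```

```text
time: 70.72
tcp_pos: [583.0, 128.0, 99.5]
ee_rot: [-2.0, -2.421, 0.002]
ft_force: [0.1, -0.3, 0.2]
width: 42.7
tcp [583.  128.   99.5] psi 0.19 F [ 0.1 -0.3  0.2] w 42.7 shift cm [-0.02  0.1   1.95] spin 0.0
time: 71.35
tcp_pos: [585.2, 128.7, 83.9]
ee_rot: [1.998, 2.421, 0.004]
ft_force: [-1.8, -0.4, 7.4]
width: 12.7
tcp [585.2 128.7  83.9] psi 0.191 F [-1.8 -0.4  7.4] w 12.7 shift cm [-0.04 -0.13  0.39] spin 0.001
```

```bash
python3 -m crank '[0,0,0,-3,0, 0,0,0,-5,0, 0,0,0,-5,0, 0,0,0,-5,0, 0,0,0,0,0]' ; python3 -m crank '[0,-4,0,0,0, 0,-5,0,0,0, 0,-5,0,-0.5,0, 0,-5,0,0,0, 0,-5,-0.5,0,0]'; python3 -m crank '[0,-5,-1,0,0, 0,-5,-1,0,0, 0,-5,-1,0,0, 0,-1.4,0,0,0.19, 0,0,0,0,0]' 2>&1
python3 - <<'E'
from h import *
c,im=shot('wrist','w8')
plan([628,-274,250],0)
for l,z in [('tube_mid',144.5)]:
  for x in manip.tip_of(l,'wrist')[:2]: print(x,atz(c,x['centre'],z))
E
```

```text
time: 71.97
tcp_pos: [586.6, 128.9, 267.9]
ee_rot: [1.995, 2.417, 0.012]
ft_force: [0.1, 0.2, -2.2]
width: 12.8
time: 72.6
tcp_pos: [623.9, -109.3, 264.7]
ee_rot: [-1.998, -2.422, 0.001]
ft_force: [-0.3, -0.4, -2.4]
width: 12.9
out of range: a turn must lie within [-0.188, 0.188]
tcp [ 623.7 -116.2  264.5] psi 0.187 F [-0.4 -5.5 -3.5] w 12.6 shift cm [-15.58  -2.51   1.51] spin 0.187
```

View pics/w8.png

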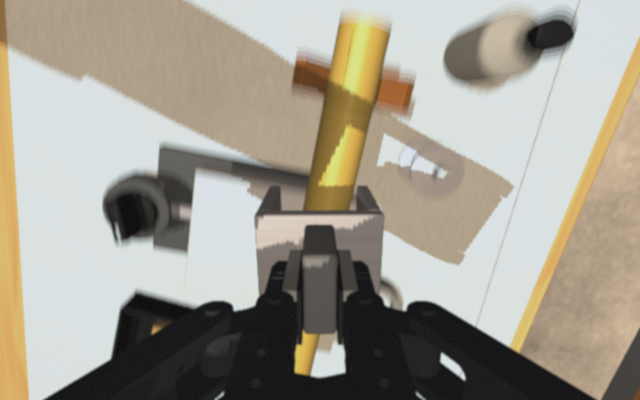

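Saddle 1 is held upright, with the tube running from (361,20) to (320,300). Continue to the slot and measure the tube line after settling.

```bash
python3 -m crank '[0,-5,-1,0,0, 0,-5,-1,0,0, 0,-5,-0.5,0,0, 0,-0.6,0,0,0.187, 0,0,0,0,0]'; python3 -m crank '[0,0,0,0,0, 0,0,0,0,0, 0,0,0,0,0, 0,0,0,0,0, 0,0,0,0,0]'
python3 - <<'E'
from h import *
c,im=shot('wrist','w9')
plan([628,-274,250],0)
hsv=cv2.cvtColor(im,cv2.COLOR_RGB2HSV)
m=(hsv[:,:,0]>18)&(hsv[:,:,0]<32)&(hsv[:,:,1]>120)
for r in (20,50,80,110,140,160,180):
    cols=np.where(m[r,200:450])[0]+200
    if len(cols)>5: print(r,cols.min(),cols.max(),len(cols),atz(c,[(cols.min()+cols.max())/2,r],147)[:2])
E
```

```text
time: 73.32
tcp_pos: [628.8, -266.0, 264.6]
ee_rot: [-2.215, -2.224, 0.001]
ft_force: [-0.1, -0.2, -2.5]
width: 13.3
time: 73.95
tcp_pos: [629.6, -265.8, 266.8]
ee_rot: [2.216, 2.226, 0.0]
ft_force: [0.0, -0.3, -2.7]
width: 13.1
tcp [ 629.6 -265.9  266.8] psi 0.004 F [-0.5 -0.5 -1.7] w 12.9 shift cm [-0.81 -0.16  1.68] spin 0.004
20 296 346 51 [ 629.55234422 -141.9740377 ]
50 297 345 49 [ 629.66411192 -160.71744223]
80 297 344 48 [ 629.42639758 -180.35012914]
110 297 343 47 [ 629.17715312 -200.93508199]
140 297 342 46 [ 628.91551881 -222.543306  ]
160 298 342 38 [ 629.36489104 -237.55262032]
180 298 341 44 [ 629.05931534 -253.08001135]
```

```bash
python3 -m crank '[0,-0.8,0,0,0, 0,0,0,3,0, 0,0,0,3,0, 0,0,0,1,0, 0,0,0,0.5,0]'; python3 -m crank '[0,0,0,0.3,0, 0,0,0,0,0, 0,0,0,0,0, 0,0,0,0,0, 0,0,0,0,0]'
python3 - <<'E'
from h import *
plan([629,-274,184.5],0)
E
```

```text
time: 74.62
tcp_pos: [629.5, -274.3, 191.6]
ee_rot: [-2.217, -2.225, 0.0]
ft_force: [-0.2, 0.3, -0.9]
width: 12.8
time: 75.25
tcp_pos: [629.6, -274.0, 189.0]
ee_rot: [2.217, 2.226, 0.0]
ft_force: [0.0, 0.5, -2.5]
width: 12.8
tcp [ 629.6 -274.   189. ] psi 0.004 F [ 0.   0.5 -2.5] w 12.8 shift cm [-0.   -0.06  0.45] spin 0.004
```

```bash
python3 -m crank '[0,0,0,0.2,0, 0,0,0,0.1,0, 0,0,0,0,0, 0,0,0,0,0, 0,0,0,0,0]'; python3 -m crank '[0,0,0,0.1,0, 0,0,0,0,0, 0,0,0,0,0, 0,0,0,0,0, 0,0,0,0,0]'
```

```text
time: 75.88
tcp_pos: [629.6, -274.0, 185.7]
ee_rot: [2.217, 2.226, 0.0]
ft_force: [-0.1, 0.0, -2.4]
width: 13.1
time: 76.5
tcp_pos: [629.5, -273.9, 184.7]
ee_rot: [-2.217, -2.226, -0.0]
ft_force: [0.1, 0.6, -1.5]
width: 13.0
```

```bash
python3 -m crank '[0.4,0,0,0,0, 0.4,0,0,0,0, 0.4,0,0,-2,0, 0.4,0,0,-4,0, 0.4,0,0,-5,0]'; python3 -m crank '[0.4,5,0,0,0, 0.4,6,0,0,0, 0.4,6,0,0,0, 0.4,6,0,0,0, 0.4,6,0,0,0]'; python3 -m crank '[0.4,6,-1.3,0,0, 0.4,5,-2,0,0, 0.4,4.6,-2,0,-0.187, 0.4,0,0,0,0, 0.4,0,0,0,0]'
python3 - <<'E'
from h import *
c,im=shot('wrist','w10')
for x in manip.tip_of('saddle0_mid','wrist'): print(np.round(x['centre']),round(x['conf'],2),atz(c,x['centre'],59))
plan([576,172,84],.19)
p=[np.round(proj(c,q)) for q in ([576,172,70],[569,217,70],[557,288,70])];print(p)
ct,it=shot('top','t10');ci,isn=shot('scene','s10')
o=np.vstack([cv2.resize(im[0:260,200:560],(504,364)),cv2.resize(isn[180:300,190:360],(340,236))[:, :].repeat(1,0) if 0 else cv2.copyMakeBorder(cv2.resize(isn[180:300,190:360],(330,233)),0,0,0,174,cv2.BORDER_CONSTANT)])
cv2.imwrite('pics/m10.png',o[:,:,::-1])
E
```

```text
time: 77.12
tcp_pos: [629.2, -273.8, 296.5]
ee_rot: [-2.216, -2.225, 0.0]
ft_force: [0.5, -0.4, 0.3]
width: 34.1
time: 77.75
tcp_pos: [628.6, 17.9, 297.1]
ee_rot: [2.216, 2.224, 0.003]
ft_force: [0.3, -0.5, 0.3]
width: 34.0
time: 78.38
tcp_pos: [575.2, 171.7, 296.2]
ee_rot: [1.999, 2.421, 0.002]
ft_force: [-0.1, -0.8, 0.7]
width: 34.3
tcp [575.4 170.8 295.5] psi 0.189 F [0.5 0.3 0.2] w 34.3 shift cm [ 0.12  0.06 21.15] spin -0.001
[array([320., 169.]), array([322., 125.]), array([324.,  50.])]
```

View pics/m10.png

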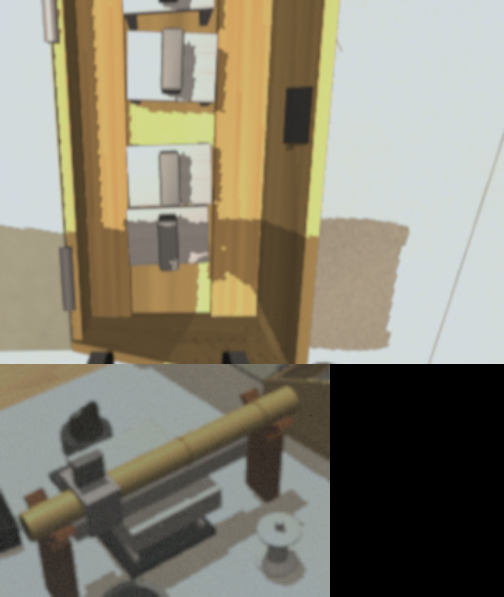

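Saddle 1 sits upright astride the tube. The next crowns in the locker fall where predicted (S2 at (320,169) full-frame).

```bash
python3 -m crank '[0.4,0.1,0.1,4,0, 0.4,0,0,5,0, 0.4,0,0,5,0, 0.4,0,0,4,0, 0.4,0,0,2,0]'; python3 -m crank '[0.4,0,0,1.1,0, 0.4,0,0,0,0, 0,0,0,0,0, 0,0,0,0,0, 0,0,0,0,0]'
python3 - <<'E'
from h import *
plan([576,172,84],.19)
E
python3 -m crank '[0,0,0,-3,0, 0,0,0,-5,0, 0,0,0,-5,0, 0,0,0,-5,0, 0,0,0,0,0]';python3 - <<'E'
from h import *
plan([629.3,-224,265],0)
E
```

```text
time: 79.2
tcp_pos: [574.2, 171.8, 91.8]
ee_rot: [-2.0, -2.419, 0.005]
ft_force: [-0.2, -0.5, 0.6]
width: 33.8
time: 79.82
tcp_pos: [576.6, 173.2, 85.4]
ee_rot: [1.998, 2.422, 0.003]
ft_force: [-1.2, -0.3, 6.4]
width: 12.7
tcp [576.6 173.2  85.4] psi 0.191 F [-1.2 -0.3  6.4] w 12.7 shift cm [-0.11 -0.09  0.14] spin 0.001
time: 80.45
tcp_pos: [578.1, 173.5, 269.5]
ee_rot: [1.995, 2.418, 0.012]
ft_force: [0.2, -0.1, -1.8]
width: 12.9
tcp [578.1 173.5 269.5] psi 0.191 F [ 0.2 -0.1 -1.8] w 12.9 shift cm [-40.    -2.53   0.43] spin 0.191
```

```bash
python3 -m crank '[0,-4,0,0,0, 0,-5,0,0,0, 0,-5,0,0,0, 0,-5,0,0,0, 0,-5,-0.5,0,0]'; python3 -m crank '[0,-5,-1,0,0, 0,-5,-1,0,0, 0,-5,0,0,0, 0,-1,0,0,0.187, 0,0,0,0,0]'; python3 -m crank '[0,0,0,0,0, 0,0,0,0,0, 0,0,0,0,0, 0,0,0,0,0, 0,0,0,0,0]'
python3 - <<'E'
from h import *
plan([629.3,-224,188],0)
E
```

```text
time: 81.08
tcp_pos: [615.5, -64.8, 261.4]
ee_rot: [-1.997, -2.421, 0.002]
ft_force: [0.5, 0.6, -2.5]
width: 13.0
time: 81.7
tcp_pos: [625.9, -225.2, 261.1]
ee_rot: [-2.215, -2.223, 0.002]
ft_force: [-0.1, -0.2, -2.8]
width: 12.9
time: 82.32
tcp_pos: [627.0, -224.3, 263.8]
ee_rot: [2.216, 2.226, 0.0]
ft_force: [0.6, 0.6, -1.7]
width: 12.7
tcp [ 627.  -224.3  263.8] psi 0.004 F [ 0.6  0.6 -1.7] w 12.7 shift cm [0.03 0.23 7.58] spin 0.004
```

```bash
python3 -m crank '[0,0,0.2,0,0, 0,0,0,3,0, 0,0,0,2.6,0, 0,0,0,1,0, 0,0,0,0.5,0]'; python3 -m crank '[0,0,0,0.4,0, 0,0,0,0.1,0, 0,0,0,0,0, 0,0,0,0,0, 0,0,0,0,0]'
python3 - <<'E'
from h import *
plan([629.3,-224,185.9],0)
E
```

```text
time: 82.95
tcp_pos: [629.0, -224.5, 192.5]
ee_rot: [-2.217, -2.226, 0.0]
ft_force: [-0.2, -0.4, -2.4]
width: 13.0
time: 83.58
tcp_pos: [629.1, -224.5, 188.0]
ee_rot: [2.217, 2.226, 0.0]
ft_force: [0.1, -0.2, -2.4]
width: 12.9
tcp [ 629.1 -224.5  188. ] psi 0.004 F [ 0.1 -0.2 -2.4] w 12.9 shift cm [0.05 0.02 0.21] spin 0.004
```

Lower 2 mm, release, and return for S3 at (569,217).

```bash
python3 -m crank '[0,0,0,0.2,0, 0,0,0,0,0, 0,0,0,0,0, 0.4,0,0,0,0, 0.4,0,0,0,0]'; python3 -m crank '[0.4,0,0,-2,0, 0.4,0,0,-4,0, 0.4,0,0,-5,0, 0.4,5,0,0,0, 0.4,6,0,0,0]'; python3 -m crank '[0.4,6,0,0,0, 0.4,6,0,0,0, 0.4,6,-2,0,0, 0.4,5,-2,0,0, 0.4,5,-2,0,0]';  python3 -m crank '[0.4,5,0,0,0, 0.4,0,0,0,-0.187, 0.4,0,0,0,0, 0.4,0,0,0,0, 0.4,0,0,0,0]'
python3 - <<'E'
from h import *
np.set_printoptions(precision=1,suppress=True)
c,im=shot('wrist','w11')
for x in manip.tip_of('saddle0_mid','wrist'): print(np.round(x['centre']),round(x['conf'],2),atz(c,x['centre'],59))
plan([569,217,84],.19)
print([np.round(proj(c,q)) for q in ([569,217,70],[557,288,70])])
ct,it=shot('top','t11');
for x in manip.tip_of('saddle0_mid','top'): print(np.round(x['centre']),round(x['conf'],2),atz(ct,x['centre'],59),atz(ct,x['centre'],160))
cs,isn=shot('scene','s11')
for x in manip.tip_of('saddle0_mid','scene'): print(np.round(x['centre']),round(x['conf'],2),atz(cs,x['centre'],59),atz(cs,x['centre'],160))
o=np.vstack([cv2.resize(im[0:260,200:560],(504,364)),cv2.copyMakeBorder(cv2.resize(isn[180:300,190:360],(330,233)),0,0,0,174,cv2.BORDER_CONSTANT)])
cv2.imwrite('pics/m11.png',o[:,:,::-1])
E
```

```text
time: 84.2
tcp_pos: [629.1, -224.5, 186.0]
ee_rot: [2.217, 2.226, 0.0]
ft_force: [0.4, -0.3, 0.5]
width: 33.7
time: 84.82
tcp_pos: [629.1, -114.6, 298.8]
ee_rot: [2.217, 2.22, 0.003]
ft_force: [0.7, 0.5, -0.4]
width: 34.1
time: 85.45
tcp_pos: [567.2, 166.4, 297.8]
ee_rot: [2.216, 2.225, 0.003]
ft_force: [0.8, 0.3, -0.6]
width: 34.1
time: 86.08
tcp_pos: [567.7, 213.9, 296.1]
ee_rot: [2.003, 2.42, 0.0]
ft_force: [0.6, -0.2, -0.3]
width: 34.0
tcp [567.6 214.  295.8] psi 0.189 F [-1.  -0.4  0.2] w 33.8 shift cm [ 0.3  0.2 21.2] spin -0.001
[array([322., 166.]), array([323.,  96.])]
[437. 176.] 0.75 [ 643.6 -298.3   59. ] [ 625.8 -275.4  160. ]
[236. 238.] 0.84 [ 523.1 -221.4   59. ] [ 614.9 -265.2  160. ]
```

View pics/m11.png

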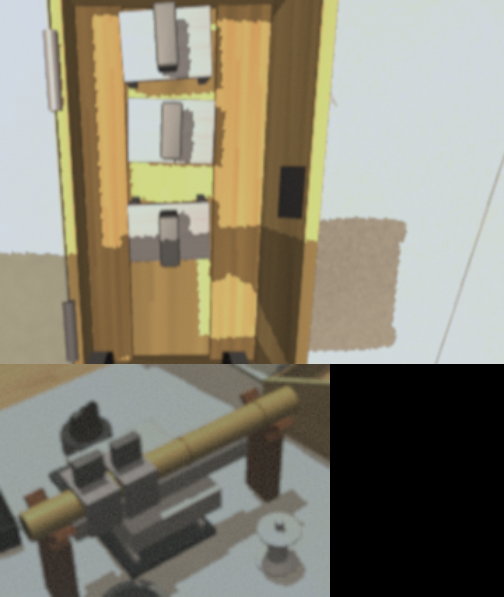

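Both saddles are upright on the tube. S3's crown is at (321,166) as predicted, S4's at (322,94), and S5's at about (319,32), slightly yawed.

```bash
python3 - <<'E'
from h import *
c=manip.get_calibration('wrist')
for p in [(319.3,32),(322,93.6),(321.4,165.7)]: print(atz(c,p,70))
E
python3 -m crank '[0.4,0.2,0.2,4,0, 0.4,0,0,5,0, 0.4,0,0,5,0, 0.4,0,0,4,0, 0.4,0,0,2,0]'; python3 -m crank '[0.4,0,0,1.1,0, 0.4,0,0,0,0, 0,0,0,0,0, 0,0,0,0,0, 0,0,0,0,0]'; python3 -m crank '[0,0,0,-3,0, 0,0,0,-5,0, 0,0,0,-5,0, 0,0,0,-5,0, 0,0,0,0,0]';python3 - <<'E'
from h import *
plan([629.3,-174,265],0)
E
```

```text
[541.50544289 345.32282336  70.        ]
[554.84137652 290.45698256  70.        ]
[568.27333062 218.21381668  70.        ]
time: 87.0
tcp_pos: [567.4, 216.5, 93.0]
ee_rot: [-1.998, -2.421, 0.005]
ft_force: [0.8, -0.7, 0.3]
width: 33.8
time: 87.62
tcp_pos: [570.0, 217.2, 86.3]
ee_rot: [1.998, 2.422, 0.003]
ft_force: [-1.9, -0.2, 6.3]
width: 12.7
time: 88.25
tcp_pos: [571.6, 217.6, 270.5]
ee_rot: [1.996, 2.419, 0.012]
ft_force: [1.1, -0.3, -1.8]
width: 12.9
tcp [571.6 217.6 270.5] psi 0.191 F [ 1.1 -0.3 -1.8] w 12.9 shift cm [-39.54  -1.77   0.52] spin 0.191
```

```bash
python3 -m crank '[0,-4,0,0,0, 0,-5,0,0,0, 0,-5,0,0,0, 0,-5,0,0,0, 0,-5,-0.5,0,0]'; python3 -m crank '[0,-5,-0.5,0,0, 0,-5,-0.5,0,0, 0,-4.7,0,0,0, 0,-0.9,0,0,0.187, 0,0,0,0,0]'; python3 -m crank '[0,0,0,0,0, 0,0,0,0,0, 0,0,0,0,0, 0,0,0,0,0, 0,0,0,0,0]'
python3 - <<'E'
from h import *
plan([629.3,-174,189],0)
E
```

```text
time: 88.88
tcp_pos: [608.9, -21.1, 262.4]
ee_rot: [-1.998, -2.421, 0.002]
ft_force: [0.2, 0.5, -1.7]
width: 12.5
time: 89.5
tcp_pos: [628.5, -175.4, 262.2]
ee_rot: [-2.215, -2.223, 0.002]
ft_force: [0.0, 0.2, -2.7]
width: 12.8
time: 90.12
tcp_pos: [629.5, -174.5, 264.8]
ee_rot: [2.216, 2.226, 0.0]
ft_force: [0.7, -0.8, -3.6]
width: 12.8
tcp [ 629.5 -174.5  264.8] psi 0.005 F [ 0.7 -0.8 -3.6] w 12.8 shift cm [ 0.05 -0.02  7.58] spin 0.005
```

```bash
python3 -m crank '[0,0,0,3,0, 0,0,0,2.6,0, 0,0,0,1,0, 0,0,0,0.5,0, 0,0,0,0,0]'; python3 -m crank '[0,0,0,0.4,0, 0,0,0,0.1,0, 0,0,0,0.1,0, 0,0,0,0,0, 0,0,0,0,0]'; python3 -m crank '[0.4,0,0,0,0, 0.4,0,0,0,0, 0.4,0,0,-2,0, 0.4,0,0,-4,0, 0.4,0,0,-5,0]'
python3 - <<'E'
from h import *
plan([555.5,290,297],.16)
E
```

```text
time: 90.75
tcp_pos: [629.8, -174.9, 194.4]
ee_rot: [2.216, 2.225, 0.001]
ft_force: [-0.4, 0.2, -2.2]
width: 12.6
time: 91.38
tcp_pos: [629.5, -174.7, 187.8]
ee_rot: [2.217, 2.226, 0.0]
ft_force: [1.1, -0.9, -2.2]
width: 12.8
time: 92.0
tcp_pos: [629.1, -174.6, 299.5]
ee_rot: [-2.217, -2.225, 0.0]
ft_force: [0.4, -0.2, 0.0]
width: 34.2
tcp [ 629.1 -174.6  299.5] psi 0.004 F [ 0.4 -0.2  0. ] w 34.2 shift cm [46.49 -7.17  0.27] spin -0.156
```

```bash
python3 -m crank '[0.4,5,0,0,0, 0.4,6,0,0,0, 0.4,6,0,0,0, 0.4,6,-2,0,0, 0.4,6,-2,0,0]'; python3 -m crank '[0.4,6,-2,0,0, 0.4,6,-1,0,0, 0.4,4,-0.2,0,0, 0.4,1.7,0,0,-0.187, 0.4,0,0,0,0]'
python3 - <<'E'
from h import *
np.set_printoptions(precision=1,suppress=True)
c,im=shot('wrist','w12')
for x in manip.tip_of('saddle0_mid','wrist'): print(np.round(x['centre']),round(x['conf'],2),atz(c,x['centre'],59))
plan([555,290,84],.19)
print([np.round(proj(c,q)) for q in ([555,290,70],[541.5,345,70])])
ct,it=shot('top','t12')
cs,isn=shot('scene','s12')
o=np.vstack([cv2.resize(im[0:260,200:560],(504,364)),np.hstack([cv2.resize(isn[180:300,190:360],(330,233)),cv2.resize(it[140:220,300:480],(330,147))[:,:174].repeat(1,0) if 0 else cv2.copyMakeBorder(cv2.resize(it[150:210,300:480],(174,58)),0,175,0,0,cv2.BORDER_CONSTANT)])])
cv2.imwrite('pics/m12.png',o[:,:,::-1])
E
```

```text
time: 92.62
tcp_pos: [588.5, 115.6, 299.8]
ee_rot: [2.216, 2.225, 0.003]
ft_force: [0.4, 0.4, -0.1]
width: 34.4
time: 93.25
tcp_pos: [556.3, 291.2, 299.3]
ee_rot: [1.998, 2.423, 0.003]
ft_force: [-0.1, -0.1, 0.1]
width: 34.1
tcp [556.6 289.4 298.8] psi 0.187 F [ 0.1 -0.1 -0.9] w 34.3 shift cm [ 0.1 -0.2 21.5] spin -0.003
[array([318., 169.]), array([315., 116.])]
```

View pics/m12.png

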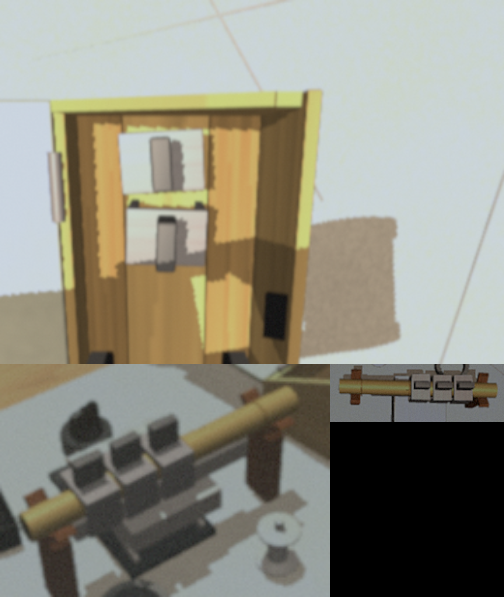

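Three saddles are upright on the tube in a row. S4 is at (319,169) and S5 at (316,116), both as predicted.

```bash
python3 -m crank '[0.4,0.1,-0.1,4,0, 0.4,0,0,5,0, 0.4,0,0,5,0, 0.4,0,0,4,0, 0.4,0,0,2,0]'; python3 -m crank '[0.4,0,0,1.4,0, 0.4,0,0,0,0, 0,0,0,0,0, 0,0,0,0,0, 0,0,0,0,0]'; python3 -m crank '[0,0,0,-3,0, 0,0,0,-5,0, 0,0,0,-5,0, 0,0,0,-5,0, 0,0,0,0,0]';python3 - <<'E'
from h import *
plan([629.3,-124,265],0)
E
```

```text
time: 94.08
tcp_pos: [554.0, 289.1, 95.2]
ee_rot: [-2.002, -2.419, 0.005]
ft_force: [-0.1, 0.7, 0.2]
width: 34.1
time: 94.7
tcp_pos: [556.2, 291.1, 85.5]
ee_rot: [1.998, 2.422, 0.004]
ft_force: [-0.9, -0.8, 5.8]
width: 13.1
time: 95.32
tcp_pos: [557.5, 291.7, 269.6]
ee_rot: [1.996, 2.42, 0.013]
ft_force: [-0.0, -0.6, -2.4]
width: 12.7
tcp [557.5 291.7 269.6] psi 0.191 F [-0.  -0.6 -2.4] w 12.7 shift cm [-42.18  -0.86   0.38] spin 0.191
```

```bash
python3 -m crank '[0,-4,0,0,0, 0,-5,0,0,0, 0,-5.5,0,0,0, 0,-5.5,0,0,0, 0,-5.5,0,0,0]'; python3 -m crank '[0,-5.5,-0.4,0,0, 0,-5.5,-0.3,0,0, 0,-4.7,0,0,0, 0,-1.1,0,0,0.187, 0,0,0,0,0]'; python3 -m crank '[0,0,0,0,0, 0,0,0,0,0, 0,0,0,0,0, 0,0,0,0,0, 0,0,0,0,0]'
python3 - <<'E'
from h import *
plan([629.3,-124,189],0)
E
```

```text
time: 95.95
tcp_pos: [602.7, 38.8, 261.5]
ee_rot: [-1.998, -2.421, 0.003]
ft_force: [0.3, 0.3, -1.7]
width: 12.8
time: 96.58
tcp_pos: [627.6, -126.8, 261.3]
ee_rot: [-2.215, -2.223, 0.002]
ft_force: [-0.2, -0.1, -1.7]
width: 13.0
time: 97.2
tcp_pos: [628.6, -125.7, 263.8]
ee_rot: [2.216, 2.226, 0.0]
ft_force: [-0.3, 0.1, -2.1]
width: 13.2
tcp [ 628.6 -125.7  263.8] psi 0.005 F [-0.3  0.1 -2.1] w 13.2 shift cm [0.17 0.07 7.48] spin 0.005
```

```bash
python3 -m crank '[0,0.2,0.05,3,0, 0,0,0,2.5,0, 0,0,0,1,0, 0,0,0,0.5,0, 0,0,0,0,0]'; python3 -m crank '[0,0,0,0.4,0, 0,0,0,0.1,0, 0,0,0,0.1,0, 0,0,0,0,0, 0,0,0,0,0]'; python3 -m crank '[0.4,0,0,0,0, 0.4,0,0,0,0, 0.4,0,0,-2,0, 0.4,0,0,-4,0, 0.4,0,0,-5,0]'; python3 -m crank '[0.4,5,0,0,0, 0.4,6,0,0,0, 0.4,6,0,0,0, 0.4,6,-2,0,0, 0.4,6,-2,0,0]'; python3 -m crank '[0.4,6,-2,0,0, 0.4,6,-2,0,0, 0.4,4,-0.8,0,0, 0.4,1.8,0,0,-0.187, 0.4,0,0,0,0]';python3 - <<'E'
from h import *
np.set_printoptions(precision=1,suppress=True)
c,im=shot('wrist','w13')
for x in manip.tip_of('saddle0_mid','wrist'): print(np.round(x['centre']),round(x['conf'],2),atz(c,x['centre'],59))
plan([541.5,345,84],.19)
print([np.round(proj(c,q)) for q in ([541.5,345,70],)])
ct,it=shot('top','t13')
cs,isn=shot('scene','s13')
o=np.vstack([cv2.resize(im[0:260,200:560],(504,364)),np.hstack([cv2.resize(isn[180:300,190:360],(330,233)),cv2.copyMakeBorder(cv2.resize(it[150:210,300:480],(174,58)),0,175,0,0,cv2.BORDER_CONSTANT)])])
cv2.imwrite('pics/m13.png',o[:,:,::-1])
E
```

```text
time: 97.82
tcp_pos: [629.4, -124.1, 194.4]
ee_rot: [2.216, 2.225, 0.001]
ft_force: [0.1, 0.4, -2.0]
width: 12.6
time: 98.45
tcp_pos: [629.1, -124.0, 187.8]
ee_rot: [2.217, 2.226, 0.0]
ft_force: [0.2, -0.1, -1.6]
width: 12.5
time: 99.08
tcp_pos: [628.7, -123.9, 299.5]
ee_rot: [-2.217, -2.225, 0.0]
ft_force: [-0.1, -0.4, 0.5]
width: 34.1
time: 99.7
tcp_pos: [588.1, 166.4, 299.8]
ee_rot: [2.216, 2.225, 0.003]
ft_force: [0.5, 0.3, 0.5]
width: 33.9
time: 100.32
tcp_pos: [540.0, 342.2, 299.3]
ee_rot: [1.998, 2.423, 0.003]
ft_force: [0.8, 0.4, 0.1]
width: 34.6
tcp [540.4 340.4 298.7] psi 0.187 F [ 0.3 -0.1  1.6] w 34.2 shift cm [ 0.4  0.2 21.5] spin -0.003
[array([321., 166.])]
```

View pics/m13.png

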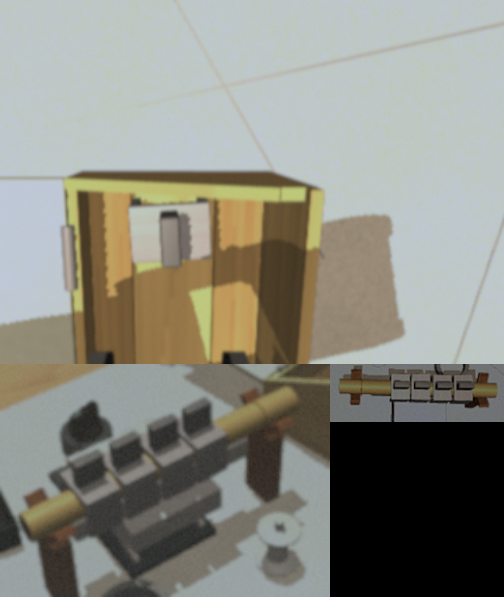

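Four saddles stand upright on the tube, and the last is at (321,167) as predicted.

```bash
python3 -m crank '[0.4,0.4,0.2,4,0, 0.4,0,0,5,0, 0.4,0,0,5,0, 0.4,0,0,4,0, 0.4,0,0,2,0]'; python3 -m crank '[0.4,0,0,1.4,0, 0.4,0,0,0,0, 0,0,0,0,0, 0,0,0,0,0, 0,0,0,0,0]'; python3 -m crank '[0,0,0,-3,0, 0,0,0,-5,0, 0,0,0,-5,0, 0,0,0,-5,0, 0,0,0,0,0]';python3 - <<'E'
from h import *
plan([629.3,-74,265],0)
E
```

```text
time: 101.15
tcp_pos: [540.4, 343.4, 95.1]
ee_rot: [-2.002, -2.419, 0.006]
ft_force: [-0.1, 0.5, 0.6]
width: 34.2
time: 101.78
tcp_pos: [542.3, 345.8, 85.5]
ee_rot: [1.999, 2.422, 0.004]
ft_force: [-0.9, -0.1, 6.3]
width: 12.5
time: 102.4
tcp_pos: [543.7, 346.4, 269.8]
ee_rot: [1.997, 2.42, 0.014]
ft_force: [0.4, -0.0, -2.6]
width: 12.8
tcp [543.7 346.4 269.8] psi 0.191 F [ 0.4 -0.  -2.6] w 12.8 shift cm [-42.9    0.41   0.38] spin 0.191
```

```bash
python3 -m crank '[0,-4,0,0,0, 0,-5,0.2,0,0, 0,-5.5,0.3,0,0, 0,-5.5,0,0,0, 0,-5.5,0,0,0]'; python3 -m crank '[0,-5.5,0,0,0, 0,-5.5,0,0,0, 0,-4.8,0,0,0, 0,-1.6,0,0,0.187, 0,0,0,0,0]'; python3 -m crank '[0,0,0,0,0, 0,0,0,0,0, 0,0,0,0,0, 0,0,0,0,0, 0,0,0,0,0]'
python3 - <<'E'
from h import *
plan([629.3,-74,189],0)
E
```

```text
time: 103.02
tcp_pos: [593.8, 94.0, 261.4]
ee_rot: [-1.998, -2.422, 0.003]
ft_force: [1.1, -0.1, -2.3]
width: 13.1
time: 103.65
tcp_pos: [626.8, -76.3, 261.4]
ee_rot: [-2.216, -2.223, 0.003]
ft_force: [0.0, 0.2, -2.3]
width: 12.9
time: 104.28
tcp_pos: [627.7, -74.8, 263.8]
ee_rot: [2.216, 2.226, 0.0]
ft_force: [-0.7, 0.3, -2.3]
width: 13.0
tcp [627.7 -74.8 263.8] psi 0.005 F [-0.7  0.3 -2.3] w 13.0 shift cm [0.08 0.16 7.48] spin 0.005
```

```bash
python3 -m crank '[0,0.1,0.15,3,0, 0,0,0,2.5,0, 0,0,0,1,0, 0,0,0,0.5,0, 0,0,0,0,0]'; python3 -m crank '[0,0,0,0.4,0, 0,0,0,0.1,0, 0,0,0,0.1,0, 0,0,0,0,0, 0,0,0,0,0]'; python3 -m crank '[0.4,0,0,0,0, 0.4,0,0,0,0, 0.4,0,0,-2,0, 0.4,0,0,-4,0, 0.4,0,0,-5,0]'; python3 -m crank '[0.4,5,-4,0,0, 0.4,6,-5,0,0, 0.4,6,-5,0,0, 0.4,0,0,0,0, 0.4,0,0,0,0]';python3 - <<'E'
from h import *
np.set_printoptions(precision=1,suppress=True)
plan([500,80,300])
c,im=shot('wrist','w14')
ct,it=shot('top','t14')
cs,isn=shot('scene','s14')
for l,z in [('glue',0),('hub',0),('tape',0),('packer_mid',20)]:
  for x in manip.tip_of(l,'top')[:1]: print(l,atz(ct,x['centre'],z))
o=np.vstack([cv2.resize(isn[150:330,110:450],(680,360)),cv2.resize(it[120:270,260:540],(448,240))[:,:] if 0 else cv2.copyMakeBorder(cv2.resize(it[130:280,290:540],(400,240)),0,0,0,280,cv2.BORDER_CONSTANT)])
cv2.imwrite('pics/m14.png',o[:,:,::-1])
E
python3 cmp.py I
```

```text
time: 104.9
tcp_pos: [629.6, -74.2, 194.4]
ee_rot: [2.216, 2.225, 0.001]
ft_force: [0.1, -0.0, -1.0]
width: 12.9
time: 105.52
tcp_pos: [629.2, -74.1, 187.8]
ee_rot: [2.217, 2.226, 0.0]
ft_force: [0.2, 0.1, -3.3]
width: 12.8
time: 106.15
tcp_pos: [628.8, -74.0, 299.5]
ee_rot: [-2.217, -2.225, 0.001]
ft_force: [1.6, -0.0, 0.4]
width: 34.0
time: 106.78
tcp_pos: [510.2, 70.2, 299.5]
ee_rot: [2.214, 2.225, 0.003]
ft_force: [0.4, 0.0, 1.3]
width: 34.2
tcp [510.2  70.2 299.5] psi 0.005 F [0.4 0.  1.3] w 34.2 shift cm [ 1.  -1.  -0.1] 
glue [757.8  38.4   0. ]
hub [744.8 -82.6   0. ]
tape [ 715.9 -278.     0. ]
packer_mid [ 471.9 -391.1   20. ]
tcp [509.9  69.6 297.4] psi 0.003 F [ 0.5 -0.1 -0.1] w 34.1 shift cm [-25.14  -7.05  22.35] 
R [-0.15 -0.04]
L [0.09 0.81]
rest [-0.08 -0.17]
mid [ -4.72 -14.42]
beam [0.23 0.21]
platf [ 0.46 -0.5 ]
[-0.0577414  -0.31084101]
[-0.01297366 -0.30706327]
[ 0.02093506 -0.30101987]
```

View pics/m14.png

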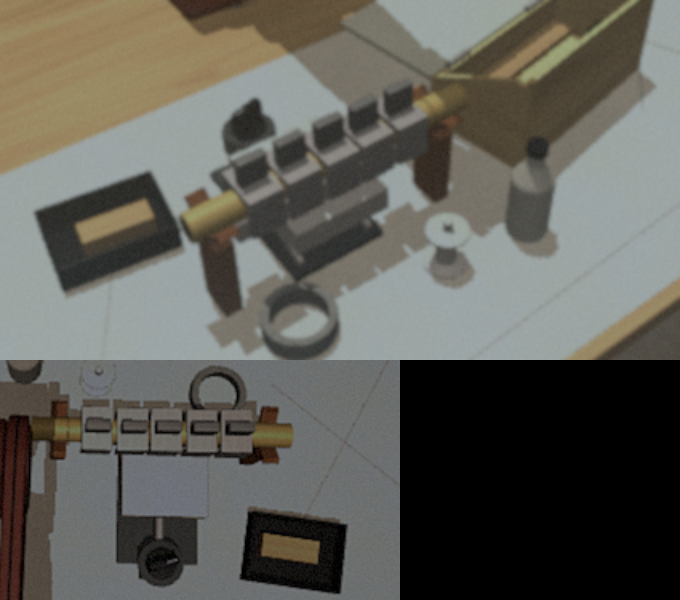

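All five saddles are astride the tube. I'll do one gentle slow probe of the platform, below the back-drive force, to confirm the beam height.

```bash
python3 -m crank '[0,-5,0.5,0,0, 0,-5,0.5,0,0, 0,-5,0.5,0,0, 0,-5,0.5,0,0, 0,-5,0.4,0,0]'; python3 -m crank '[0,0,0,5,0, 0,0,0,5,0, 0,0,0,4,0, 0,0,0,2,0, 0,0,0,1,0]'; python3 -m crank '[0,0,0,0,0, 0,0,0,0,0, 0,0,0,0,0, 0,0,0,0,0, 0,0,0,0,0]'
python3 - <<'E'
from h import *
plan([535,-190,100])
E
```

```text
time: 107.95
tcp_pos: [534.6, -181.3, 297.7]
ee_rot: [2.217, 2.226, 0.0]
ft_force: [1.0, 0.2, -0.5]
width: -0.3
time: 108.58
tcp_pos: [533.8, -179.3, 126.1]
ee_rot: [-2.215, -2.224, 0.001]
ft_force: [-0.2, 0.1, 0.1]
width: 0.2
time: 109.2
tcp_pos: [534.7, -179.7, 128.0]
ee_rot: [2.217, 2.226, 0.0]
ft_force: [-0.3, -0.4, -0.8]
width: 0.0
tcp [ 534.7 -179.7  128. ] psi 0.004 F [-0.3 -0.4 -0.8] w 0.0 shift cm [-1.03  0.02  2.8 ]
```

```bash
python3 -m crank '[0,0,0,0.7,0, 0,0,0,0.7,0, 0,0,0,0.7,0, 0,0,0,0.4,0, 0,0,0,0.2,0]'; python3 -m crank '[0,0,0,0.2,0, 0,0,0,0,0, 0,0,0,0,0, 0,0,0,0,0, 0,0,0,0,0]'; python3 -m crank '[0,0,0,0.1,0, 0,0,0,0,0, 0,0,0,0,0, 0,0,0,0,0, 0,0,0,0,0]'
python3 - <<'E'
from h import *
plan([535,-190,97])
E
```

```text
time: 109.82
tcp_pos: [534.3, -179.6, 100.2]
ee_rot: [-2.217, -2.225, 0.0]
ft_force: [0.5, 0.3, -0.3]
width: -0.1
time: 110.45
tcp_pos: [534.6, -179.7, 98.8]
ee_rot: [2.217, 2.226, 0.0]
ft_force: [0.5, -0.1, 0.2]
width: -0.1
time: 111.08
tcp_pos: [534.5, -179.6, 97.7]
ee_rot: [-2.217, -2.226, -0.0]
ft_force: [-0.6, -0.8, -0.8]
width: 0.2
tcp [ 534.5 -179.6   97.7] psi 0.004 F [-0.6 -0.8 -0.8] w 0.2 shift cm [-1.04  0.04  0.07]
```

```bash
python3 -m crank '[0,0,0,0.05,0, 0,0,0,0,0, 0,0,0,0,0, 0,0,0,0,0, 0,0,0,0,0]'; python3 -m crank '[0,0,0,0.05,0, 0,0,0,0,0, 0,0,0,0,0, 0,0,0,0,0, 0,0,0,0,0]'; python3 -m crank '[0,0,0,0.05,0, 0,0,0,0,0, 0,0,0,0,0, 0,0,0,0,0, 0,0,0,0,0]'
```

```text
time: 111.7
tcp_pos: [534.6, -179.6, 97.2]
ee_rot: [-2.217, -2.226, -0.0]
ft_force: [-0.1, 0.6, 0.1]
width: 0.1
time: 112.32
tcp_pos: [534.6, -179.6, 96.7]
ee_rot: [2.217, 2.226, 0.0]
ft_force: [0.5, 0.1, -0.4]
width: -0.0
time: 112.95
tcp_pos: [534.6, -179.7, 96.5]
ee_rot: [2.217, 2.226, 0.0]
ft_force: [-1.6, 0.8, 4.5]
width: 0.2
```

Platform contact is at 96.6 mm, so the beam top is at 126.5 to 126.6 mm against a tube underside of about 126.4 mm: touching. Retract and hand in.

```bash
python3 -m crank '[0,0,0,-1,0, 0,0,0,-4,0, 0,0,0,-5,0, 0,0,0,-5,0, 0,0,0,-4,0]'; python3 -m crank '[0,0,-4,0,0, 0,0,-4,0,0, 0,0,0,0,0, 0,0,0,0,0, 0,0,0,0,0]'; python3 -c "
from plant import manip
print(manip.sense()['time'],manip.sense()['ft_force']); print(manip.close_job())"
```

```text
time: 113.58
tcp_pos: [534.9, -179.8, 289.0]
ee_rot: [2.215, 2.224, 0.001]
ft_force: [0.6, -0.1, -1.2]
width: -0.1
time: 114.2
tcp_pos: [455.3, -180.0, 286.3]
ee_rot: [2.216, 2.226, 0.0]
ft_force: [0.6, 0.6, 0.3]
width: 0.1
114.2 [0.60102449 0.60414217 0.27383793]
the job is handed in; nothing more can be done
None
```

I did the whole job in the order asked and handed it in at 114 s. The packer is in the black tray, the door sprang open when pressed, the jack is wound up, and all five saddle weights stand upright astride the tube, 50 mm apart.

**Last checks**
- **Beam height:** a gentle probe of the platform put the beam top at about 126.5 mm. The tube's underside, worked out from touching its top before winding, is about 126.4 mm. So the beam is touching with no measurable lift, within about 0.3 mm.
- **Pictures:** the last top and scene pictures show all five saddles upright between the rests and the locker empty. The glue bottle, hub and tape measured within about 8 mm of their first readings, which is roughly what the camera can tell.

**What disagreed or went wrong**
- **Jack pushed down:** the jack can be driven back by pressing on it. Two presses on the tube (up to about 34 N), and probably a fast descent onto the platform, cost about 2 mm of height. I wound it up again before moving any saddles.
- **Tube position in pictures:** the last image comparison showed a small shift at the tube's left end. The arm was shading that end at the time, so I disregarded it; the right end had not moved.

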